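Fit the matching cover on the filter housing and clamp it with the wire bail

ROBOT

A 6-joint arm with a two-finger parallel gripper is mounted at the origin on the work surface; the furniture and walls round the work are solid. World frame = base frame: x ahead of the robot, y to its left, z up, the work surface at z = 0. Lengths are in m, angles in degrees, forces in N, time in s.
With the tool pointing down it reaches from about 0.275 to 0.975 m from the base axis. Payload 8.4 kg.
Tool frame: the origin (TCP) lies midway between the tips of the shut fingers; the grasp point (between the pads) lies 19 mm behind it; y points along the fingers, x is the direction in which the jaws open and shut, and the axes are right-handed (so a half turn about y gives the same grasp; the last joint's range is limited). The gripper opens to 92 mm and grips with 3 to 60 N. Pads are 20 mm wide; open, the fingers measure 128 mm over their backs; the gripper's body (75 mm by 189 mm) begins 69 mm behind the grasp point.
Start: joints at [69.248, 20.225, 93.587, -0, 66.188, -0.138], TCP at [0.22, 0.585, 0.215] pointing down, gripper open.
Joint ranges: [-150.9, 150.9], [-52.94, 120.26], [3.33, 152.33], [-74.26, 254.26], [0, 154.13], [-172.89, 172.89]. Speed limits (degrees/s): [127.2, 127.2, 159.86, 180, 180, 180].

INTERFACE

Orientations are given as a 3x3 rotation matrix whose columns are the frame's x, y, z axes.
In Python, from station import * gives the robot as it stands.
- The arm moves only by the shell command python3 -m creep 'ROWS' [OPENING] [FORCE]. ROWS is JSON, a list of rows, each a list of 4 numbers: the shift along the world's x, y, z normalised to -1 to 1, where 1 is 0.25 m, then the turn about the world's z normalised to -1 to 1, where 1 is 360 degrees. A call has 1 to 12 rows; each row shifts and turns the commanded pose from where the row before left it; what a row does not reach is not made up. A row lasts 1/10 s, in which the tool goes at most 50 mm and 8.59 degrees, less where a joint would pass 70% of its speed; a pose out of reach is approached as far as the arm can. A call with a number of a shift or a turn outside -1 to 1 is refused whole. A call with a gripper value outside its range is refused whole. OPENING is the closure, from 0 (fully open) to 1 (shut), set as the call begins (- or left out, the last holds). The fingers move at their own pace and stop on an object; FORCE is the grip in N (left out, the last holds). Time passes only in rows, so rows that do not move let the fingers close. It gives the time, the measured TCP pose, the force and the opening at its end, in the units of the state.
- get_state(): the state, without advancing time (a new reading comes with each control period).
- get_image(name): name is "side" or "top"; returns a dict with "frame" (400x640x3 uint8, red, green, blue), "z_map" (400x640 float32, m along the optical axis (not along the pixel's ray), 0 where there is no reading), "fx", "fy", "cx", "cy" (pixels), "extrinsics" (4x4, takes a point from camera to world coordinates). Camera axes: x right, y down, z forward; pixel columns grow to the right and rows downward; lengths in m; the calibration is good to about 2 mm. A picture is of the moment at which its call begins.
- hand_in(): hands the job in, once; it reports no verdict.
The state is a dict: "time_s": time; "q": joint angles; "qd": joint speeds; "effort": joint torques, N m; "tool_pos": TCP position; "tcp_rot": TCP orientation; "contact_force": force on the tool from outside, world axes, zero at the start; "torque": the same for the moment, N m; "opening": opening from 0.0 (shut) to 1.0 (fully open).
Only numpy, scipy, OpenCV 4.12 (cv2) and the standard library are available. Lean on these libraries where they do the work, as an engineer would, in place of code of your own. Each camera call takes 0.05 s, during which the arm holds its last target.

TASK

Close up the filter housing that stands in the clamp stand: first lay the wire bail right back out of the way, then find the one of the three covers whose holes match the housing's two dowel pins and drop it over them until it sits flush on the flange. Then swing the bail by its red tab up and over the cover's dome, past dead centre to its stop, so that it stays clamped when you let go; leave the roll of black tape where it lies.

Things in the scene. Friction and masses are not known exactly. Their poses are not given: they have to be found in the camera images.
- stand: clamp stand fixed to the worktop: dark steel plate 170 x 190 x 5 mm, a grey post 36 mm high at each end of its y axis (y +-83 mm), carrying a steel wire bail. One of the housings stands in its middle. Origin: centre of the plate's underside; x points to the side where the bail is laid back (away from the robot, within 20 degrees), y along the bail's hinge axis, z up
- bail_pivot (a point): centre of the bail's hinge axis (the stand's y), 22 mm straight above the stand's origin. The bail is 146 mm wide, of 6 mm wire; its cross wire lies 82 mm from this axis and can spring outward up to 12 mm, 2 N per mm. A seated cover's dome pushes it out 4 mm at dead centre (about 8 N) and 2 mm at the stop beyond, so past dead centre it stays clamped
- bail (a joint): angle of the wire bail, rad: 0 = laid right back on its stop (rising 15 degrees above level, towards the stand's +x); grows as it swings up and over towards the stand's -x; 1.309 = upright, dead centre; 1.449 = its stop just past dead centre (clamped). Light friction: it stays where it is left
- bail_tab (a point): middle of the red tab on the bail's cross wire, 106 mm from the hinge axis; the tab is 36 mm long (radially), 20 mm wide along the hinge axis, 10 mm thick. It can be pinched from above across its 20 mm width (along the stand's y) and led along its arc, turning between the finger pads
- housing_a: blue round filter housing, fixed, 116 mm diameter, flange face 55 mm up, brass port to its -x. Two tapered brass pins, 12 mm diameter, stand 11 mm above the flange on a 64 mm circle, opposite each other, 64 mm apart (180 degrees round the circle), at x 0, y +32 and -32 mm. One housing (which one varies) stands in the clamp stand, turned differently each time; two wait at the back left. Origin: centre of underside, z up
- housing_b: blue round filter housing, fixed, 116 mm diameter, flange face 55 mm up, brass port to its -x. Two tapered brass pins, 12 mm diameter, stand 11 mm above the flange on a 64 mm circle, 54 mm apart (115 degrees round the circle), at x +17.2, y +27.0 and -27.0 mm. One housing (which one varies) stands in the clamp stand, turned differently each time; two wait at the back left. Origin: centre of underside, z up
- housing_c: blue round filter housing, fixed, 116 mm diameter, flange face 55 mm up, brass port to its -x. Two tapered brass pins, 12 mm diameter, stand 11 mm above the flange on a 64 mm circle, 36.7 mm apart (70 degrees round the circle), at x +26.2, y +18.4 and -18.4 mm. One housing (which one varies) stands in the clamp stand, turned differently each time; two wait at the back left. Origin: centre of underside, z up
- cover_a: loose aluminium cover, 120 mm diameter, 10 mm thick; black 32 mm square knob (sides along x, y; 10 to 43 mm up), steel dome to 50 mm. Two 15 mm holes opposite each other, 64 mm apart (180 degrees round the circle), at x 0, y +32 and -32 mm; fits only housing_a, frames agreeing (or half a turn off). Origin: centre of underside, 55 mm above the housing's when seated, 11 mm more on wrong pins
- cover_b: loose aluminium cover, 120 mm diameter, 10 mm thick; black 32 mm square knob (sides along x, y; 10 to 43 mm up), steel dome to 50 mm. Two 15 mm holes 54 mm apart (115 degrees round the circle), at x +17.2, y +27.0 and -27.0 mm; fits only housing_b, frames agreeing. Origin: centre of underside, 55 mm above the housing's when seated, 11 mm more on wrong pins
- cover_c: loose aluminium cover, 120 mm diameter, 10 mm thick; black 32 mm square knob (sides along x, y; 10 to 43 mm up), steel dome to 50 mm. Two 15 mm holes 36.7 mm apart (70 degrees round the circle), at x +26.2, y +18.4 and -18.4 mm; fits only housing_c, frames agreeing. Origin: centre of underside, 55 mm above the housing's when seated, 11 mm more on wrong pins
- tape_black: roll of black tape lying on the left of the worktop, 68 x 74 x 18 mm, a bystander; origin at the centre of its underside
Things that resemble listed ones, but are neither listed nor needed, are in the scene too. Leave any green look-alike of the cover_c alone.

How it is judged (in metres and radians):
On the way, in this order (a step that is already met when the one before it is completed fails the run):
1. the bail is laid back (within 0.2 rad of its open stop) (value of joint bail below 0.2 rad), for 0.2 s.
2. the matching cover sits flush on the housing in the stand, over both pins, with the bail still back (joint below 0.6) (value of joint bail below 0.6 rad and ((horizontal distance between housing_a and stand below 0.02 m and horizontal distance between cover_a and housing_a below 0.006 m and z of cover_a in the frame of housing_a below 0.058 m and angle between cover_a's own z axis and vertical below 0.05 rad) or (horizontal distance between housing_b and stand below 0.02 m and horizontal distance between cover_b and housing_b below 0.006 m and z of cover_b in the frame of housing_b below 0.058 m and angle between cover_b's own z axis and vertical below 0.05 rad) or (horizontal distance between housing_c and stand below 0.02 m and horizontal distance between cover_c and housing_c below 0.006 m and z of cover_c in the frame of housing_c below 0.058 m and angle between cover_c's own z axis and vertical below 0.05 rad))), for 0.2 s.
3. the bail is past dead centre (joint above 1.39) and presses on the cover (value of joint bail above 1.39 rad and ((horizontal distance between housing_a and stand below 0.02 m and horizontal distance between cover_a and housing_a below 0.006 m and z of cover_a in the frame of housing_a below 0.058 m and angle between cover_a's own z axis and vertical below 0.05 rad and contact force between bail and cover_a above 1 N and linear speed of cover_a below 0.02 m/s) or (horizontal distance between housing_b and stand below 0.02 m and horizontal distance between cover_b and housing_b below 0.006 m and z of cover_b in the frame of housing_b below 0.058 m and angle between cover_b's own z axis and vertical below 0.05 rad and contact force between bail and cover_b above 1 N and linear speed of cover_b below 0.02 m/s) or (horizontal distance between housing_c and stand below 0.02 m and horizontal distance between cover_c and housing_c below 0.006 m and z of cover_c in the frame of housing_c below 0.058 m and angle between cover_c's own z axis and vertical below 0.05 rad and contact force between bail and cover_c above 1 N and linear speed of cover_c below 0.02 m/s))), for 0.2 s.
At the end, for the whole second after the job is handed in: The cover that matches the housing in the stand sits on its flange over both pins (underside within 3 mm of the flange, centred within 6 mm, tilted less than 0.05 rad, at rest), and the bail stands past dead centre (joint above 1.39 rad) and presses on it with more than 1 N (all of step 3); the robot touches nothing.
It fails at once if the roll of tape is moved by more than 30 mm (distance of tape_black from where it was at the start of the episode above 0.03 m).
It also fails if it takes over 67 s, if anything falls off the work surface, if the arm or the gripper's body presses on something with over 40 N, if the wrist force passes 120 N, or if a joint passes its speed limit or range.

## Working session

There is one attempt and no reset: what is moved stays moved. The work goes in short steps, Python scripts to look and compute and a shell command to move; the robot and the scene stay as the last step left them, time stands still between calls to the robot, and variables do not carry over. Pictures are saved under pics/ and viewed, and the job is handed in when it is done.

```bash
mkdir -p pics; ls; cat > h.py <<'E'
from station import *
import numpy as np, cv2
def snap(n,fn):
    im=get_image(n); np.savez('pics/'+fn+'.npz',**{k:v for k,v in im.items()})
    cv2.imwrite('pics/'+fn+'.png',cv2.cvtColor(im['frame'],cv2.COLOR_RGB2BGR)); return im
def load(fn): return np.load('pics/'+fn+'.npz')
def P(im,u,v,z=None):
    d=im['z_map'][int(round(v)),int(round(u))] if z is None else z
    c=np.array([(u-im['cx'])/im['fx']*d,(v-im['cy'])/im['fy']*d,d,1]); return (im['extrinsics']@c)[:3]
def PZ(im,u,v,Z):
    E=im['extrinsics']; r=E[:3,:3]@np.array([(u-im['cx'])/im['fx'],(v-im['cy'])/im['fy'],1]); o=E[:3,3]
    return o+r*(Z-o[2])/r[2]
def crop(fn,u0,v0,u1,v1,s,out):
    a=cv2.imread('pics/'+fn+'.png')[v0:v1,u0:u1]; cv2.imwrite('pics/'+out+'.png',cv2.resize(a,None,fx=s,fy=s,interpolation=cv2.INTER_CUBIC))
E
python3 - <<'E'
from h import *
for n in('top','side'):
    im=snap(n,n+'0'); print(im['extrinsics'],im['fx'],im['cx'])
s=get_state();print(s['time_s'],s['tool_pos'],s['tcp_rot'],s['opening'])
E
```

```text
pics
[[ 0.36753791 -0.73190367  0.5737882  -0.58935699]
 [-0.92993164 -0.29715733  0.21662104 -0.3375436 ]
 [ 0.01195963 -0.61320025 -0.78983696  1.46962127]
 [ 0.          0.          0.          1.        ]] 505.2500518557761 327.3493360796246
[[-0.8708407  -0.22897966  0.43497676 -0.16736454]
 [-0.49114238  0.44200317 -0.750608    1.12045856]
 [-0.02038714 -0.86729552 -0.49737597  0.74274636]
 [ 0.          0.          0.          1.        ]] 392.93308396350074 323.51538500430695
0.1 [0.21988292 0.5845762  0.2139479 ] [[ 3.52026176e-01 -4.24613359e-04 -9.35990059e-01]
 [ 9.35989350e-01 -1.15234552e-03  3.52026432e-01]
 [-1.22805908e-03 -9.99999246e-01 -8.22220592e-06]] 1.0027375193968724
```

View pics/top0.png

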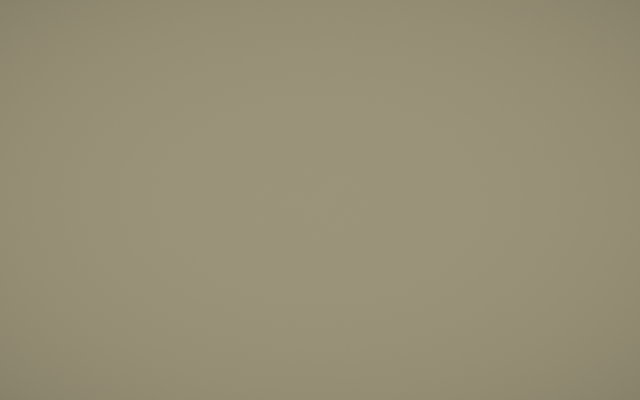

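View pics/side0.png

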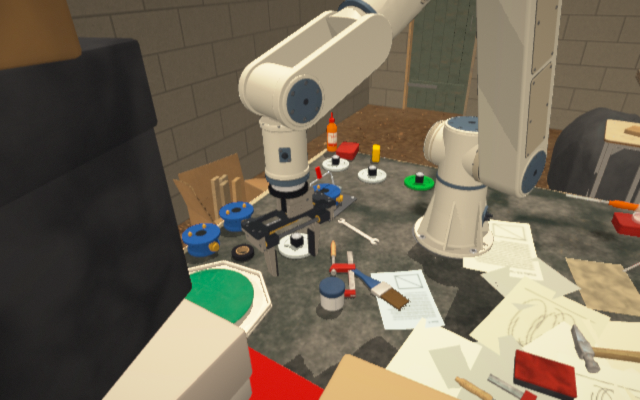

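The top picture is a uniform beige, so something is blocking it. The side picture shows the stand near (325,190) behind the gripper, white covers at (297,245), (337,163), (372,175), and a green look-alike at (420,182).

```bash
python3 - <<'E'
from h import *
im=load('top0'); z=im['z_map']; print(z.min(),z.max(),z[200,320],P(im,320,200), im['frame'].std((0,1)))
crop('side0',160,120,460,300,2.6,'s0c')
E
```

```text
0.0 0.31613618 0.2145279 [-0.46764862 -0.28826724  1.29994222] [3.47912821 3.40932875 3.08168854]
```

View pics/s0c.png

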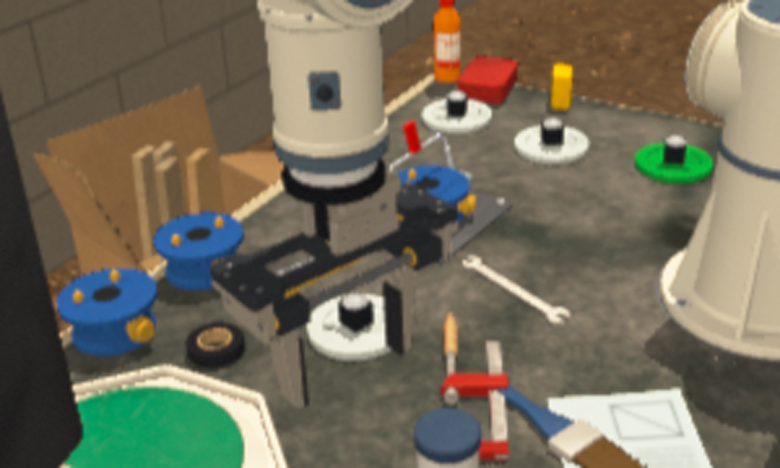

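```bash
python3 - <<'E'
from h import *
im=load('side0')
for n,u,v in [('coverA?',337,159),('coverB',372,170),('green',420,177),('coverN',296,240),('hs',326,191),('h1',236,211),('h2',201,232),('tab',318,173),('tape',242,253),('stand right end',353,198),('paint tray',222,295),('occl',100,200),('box',200,330)]:
    print(n,P(im,u,v).round(3))
z=load('top0')['z_map'];im2=load('top0')
for v in (20,200,380):
  for u in (20,320,620): print(u,v,P(im2,u,v).round(3),z[v,u])
E
```

```text
coverA? [ 0.571 -0.279  0.041]
coverB [ 0.395 -0.258  0.035]
green [ 0.199 -0.28   0.037]
coverN [0.402 0.312 0.039]
hs [0.457 0.023 0.056]
h1 [0.658 0.286 0.056]
h2 [0.672 0.435 0.057]
tab [0.489 0.023 0.122]
tape [0.528 0.42  0.016]
stand right end [ 0.385 -0.056  0.006]
paint tray [0.461 0.583 0.013]
occl [0.01  1.031 0.65 ]
box [-0.009  1.008  0.549]
20 20 [-0.411 -0.077  1.3  ] 0.2929672
320 20 [-0.342 -0.237  1.299] 0.29839754
620 20 [-0.275 -0.403  1.3  ] 0.30040154
20 200 [-0.515 -0.171  1.3  ] 0.21275498
320 200 [-0.468 -0.288  1.3  ] 0.2145279
620 200 [-0.42  -0.407  1.301] 0.21543632
20 380 [-0.575 -0.225  1.3  ] 0.16702779
320 380 [-0.538 -0.317  1.3  ] 0.16793947
620 380 [-0.501 -0.41   1.3  ] 0.16881053
```

```bash
python3 -m creep '[[0.1,-0.1,0.14,0],[0.1,-0.1,0.14,0],[0.1,-0.1,0.14,0],[0.1,-0.1,0.14,0],[0,-0.2,0,0],[0,-0.2,0,0],[0,-0.2,0,0],[0,-0.2,0,0],[0,-0.2,0,0],[0,-0.2,0,0],[0,-0.2,0,0],[0,-0.2,0,0]]'; python3 -m creep '[[0,-0.2,0,0],[0,-0.2,0,0],[0,-0.2,0,0],[0,-0.2,0,0],[0,-0.2,0,0],[0,-0.2,0,0],[0,-0.2,0,0],[0,-0.2,0,0],[0,0,0,0]]'
python3 - <<'E'
from h import *
im=snap('side','side1'); print(get_image('top')['z_map'].max())
crop('side1',160,120,460,300,2.6,'s1c')
E
```

```text
time_s: 1.3
tool_pos: [0.3193, 0.0833, 0.3545]
tcp_rot: [[0.351, 0.0, -0.936], [0.936, -0.0, 0.351], [0.0, -1.0, -0.0]]
contact_force: [1.8, -0.5, 1.1]
opening: 0.999
time_s: 2.2
tool_pos: [0.3194, -0.3196, 0.3538]
tcp_rot: [[0.356, -0.001, -0.934], [0.934, -0.001, 0.356], [-0.001, -1.0, 0.001]]
contact_force: [-0.0, -0.2, 0.4]
opening: 1.001
0.3157326
```

View pics/s1c.png

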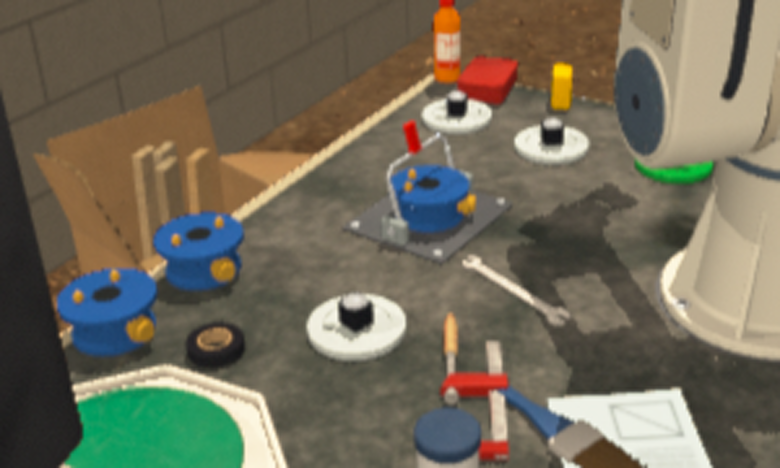

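The view is clear now. The stand is at (328,195) and the red tab at (318,172). Covers are at (337,163), (372,175) and (297,245). The top camera is still blocked.

```bash
python3 - <<'E'
from h import *
crop('side1',285,160,365,225,10,'s1s')
a=cv2.imread('pics/side1.png')
def c(u,v,w,h,s): return cv2.resize(a[v-h:v+h,u-w:u+w],None,fx=s,fy=s,interpolation=cv2.INTER_CUBIC)
cv2.imwrite('pics/s1k.png',np.hstack([c(297,244,22,18,9),c(337,163,22,18,9)]))
cv2.imwrite('pics/s1k2.png',np.hstack([c(372,174,22,18,9),c(220,225,44,36,4.5)]))
E
```

```text
(no output)
```

View pics/s1s.png

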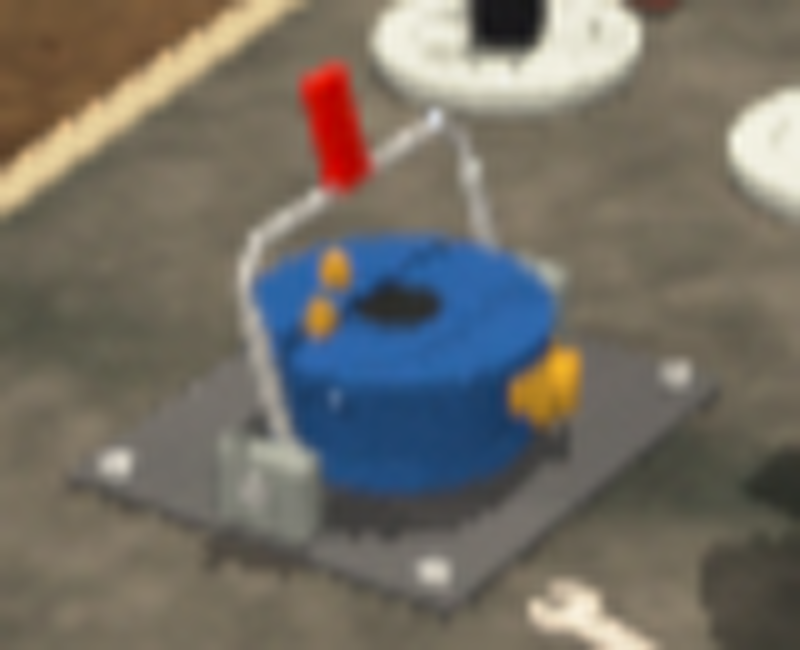

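View pics/s1k.png

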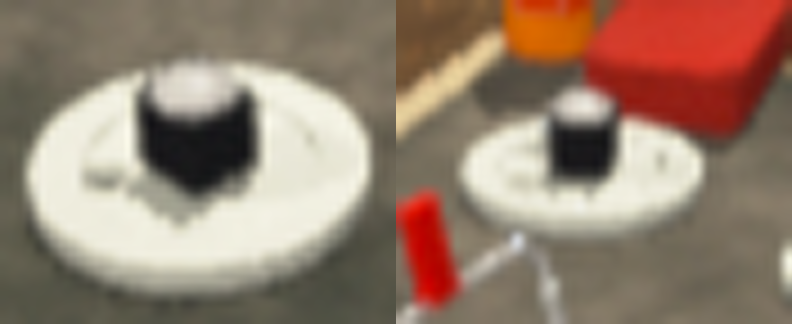

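View pics/s1k2.png

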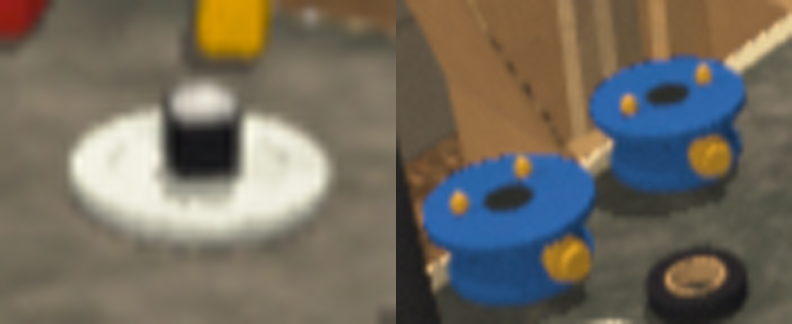

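```bash
python3 - <<'E'
from h import *
im=load('side1')
fr=cv2.cvtColor(im['frame'],cv2.COLOR_RGB2BGR)
K=np.array([[im['fx'],0,im['cx']],[0,im['fy'],im['cy']],[0,0,1.]]); E=im['extrinsics']; W=np.linalg.inv(E)
def rect(c,Z,half=.075,N=390):
    # pixel (col=-y? ) show x up, y left
    pts=np.float32([[c[0]+half,c[1]+half],[c[0]+half,c[1]-half],[c[0]-half,c[1]-half],[c[0]-half,c[1]+half]])
    w=np.c_[pts,np.full(4,Z),np.ones(4)]; q=(K@(W@w.T)[:3]).T; q=(q[:,:2]/q[:,2:]).astype(np.float32)
    H=cv2.getPerspectiveTransform(q,np.float32([[0,0],[N,0],[N,N],[0,N]]))
    return cv2.warpPerspective(fr,H,(N,N),flags=cv2.INTER_CUBIC)
# rough centres from cover silhouettes: points with z in 5..15mm around
cs={}
for n,u,v in [('near',297,245),('far',337,165),('mid',372,177)]:
    vv,uu=np.mgrid[v-20:v+21,u-28:u+29]
    d=im['z_map'][vv,uu]; X=np.stack([(uu-im['cx'])/im['fx']*d,(vv-im['cy'])/im['fy']*d,d,np.ones_like(d)],-1)@E.T
    col=im['frame'][vv,uu].astype(int)
    m=(col.min(-1)>150)&(X[...,2]<.02)&(X[...,2]>.0)
    p=X[m][:,:2].astype(np.float32); (c,r)=cv2.minEnclosingCircle(p); print(n,c,r,m.sum(),np.median(X[m][:,2])); cs[n]=c
    k=(col.max(-1)<60)&(X[...,2]>.012); print('  knob',X[k][:,:3].mean(0),X[(X[...,2]>.044)&(d>0)][:,:3].mean(0))
cv2.imwrite('pics/rect1.png',np.hstack([rect(cs['near'],.01),rect(cs['far'],.01)]))
cv2.imwrite('pics/rect2.png',np.hstack([rect(cs['mid'],.01),rect((.465,0),.055)]))
E
```

```text
near (0.4097539186477661, 0.29534128308296204) 0.06180347129702568 513 0.011742676828663812
  knob [0.39646275 0.31650938 0.03638628] [0.4081366  0.29892777 0.04748088]
far (0.5588001012802124, -0.29291003942489624) 0.17398963868618011 295 0.011689312303799992
  knob [ 0.58079575 -0.28338496  0.02795542] [ 0.49462066 -0.02713924  0.08859736]
mid (0.48130089044570923, -0.2043285220861435) 0.17519353330135345 276 0.01189831937069652
  knob [ 0.37837436 -0.21689649  0.04650709] [0.22539135 0.01284465 0.20628889]
```

View pics/rect1.png

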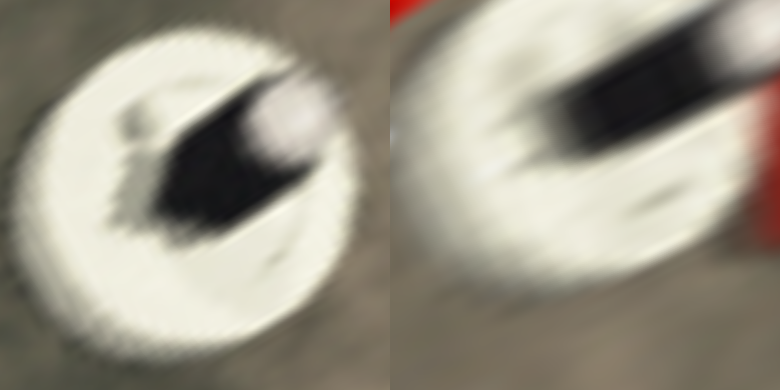

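View pics/rect2.png

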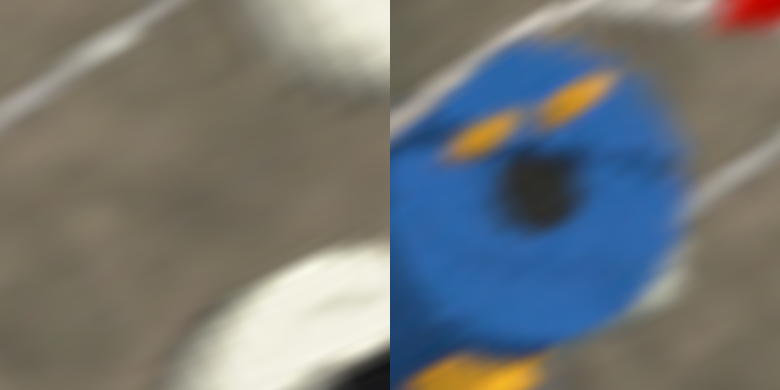

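```bash
cat >> h.py <<'E'
from scipy.optimize import minimize
def cam(im):
    K=np.array([[im['fx'],0,im['cx']],[0,im['fy'],im['cy']],[0,0,1.]]); return K,np.linalg.inv(im['extrinsics'])
def proj(im,p):
    K,W=cam(im); p=np.atleast_2d(p); q=(K@(W[:3,:3]@p.T+W[:3,3:])).T; return q[:,:2]/q[:,2:]
def rect(im,c,Z,half=.075,N=390):
    pts=np.array([[c[0]+half,c[1]+half,Z],[c[0]+half,c[1]-half,Z],[c[0]-half,c[1]-half,Z],[c[0]-half,c[1]+half,Z]])
    H=cv2.getPerspectiveTransform(proj(im,pts).astype(np.float32),np.float32([[0,0],[N,0],[N,N],[0,N]]))
    return cv2.warpPerspective(cv2.cvtColor(im['frame'],cv2.COLOR_RGB2BGR),H,(N,N),flags=cv2.INTER_CUBIC)
t=np.linspace(0,2*np.pi,60,endpoint=False)
def circ(c,r,z): return np.c_[c[0]+r*np.cos(t),c[1]+r*np.sin(t),np.full(60,z)]
def hullmask(im,pts,S,off,shape):
    m=np.zeros(shape,np.uint8); q=(proj(im,pts)-off+.5)*S-.5
    cv2.fillConvexPoly(m,cv2.convexHull(np.round(q*16).astype(np.int32)),255,shift=4); return m
def fitcover(im,g,z0=0.,w=30,h=24,S=4,knobonly=False):
    """fit x,y,yaw of a white cover with its underside at z0; white vs black classes"""
    u,v=proj(im,[*g,z0+.02])[0].round().astype(int); off=np.array([u-w,v-h])
    fr=im['frame'][v-h:v+h,u-w:u+w].astype(np.float32); fr=cv2.resize(fr,None,fx=S,fy=S,interpolation=cv2.INTER_CUBIC)
    white=((fr.min(-1)>140)).astype(np.uint8); black=(fr.max(-1)<70).astype(np.uint8)
    def model(p):
        x,y,a=p; sh=white.shape
        d=hullmask(im,np.r_[circ((x,y),.06,z0),circ((x,y),.06,z0+.01)],S,off,sh)
        c,s=np.cos(a),np.sin(a); sq=np.array([[1,1],[1,-1],[-1,-1],[-1,1]])*.016@np.array([[c,s],[-s,c]])+[x,y]
        k=hullmask(im,np.r_[np.c_[sq,np.full(4,z0+.01)],np.c_[sq,np.full(4,z0+.043)]],S,off,sh)
        dm=hullmask(im,np.r_[circ((x,y),.012,z0+.043),circ((x,y),.008,z0+.049)],S,off,sh)
        return d,k,dm
    def cost(p):
        d,k,dm=[cv2.GaussianBlur(m,(0,0),2).astype(float)/255 for m in model(p)]
        k2=k*(1-dm); w2=np.maximum(d*(1-k),dm)
        return (np.abs(w2-cv2.GaussianBlur(white.astype(np.float32),(0,0),2)).sum()*(0.3 if knobonly else 1)+2*np.abs(k2-cv2.GaussianBlur(black.astype(np.float32),(0,0),2)).sum())/1000
    best=None
    for a in np.radians([0,22,45,67]):
        r=minimize(cost,[*g,a],method='Nelder-Mead',options=dict(initial_simplex=[[g[0],g[1],a],[g[0]+.02,g[1],a],[g[0],g[1]+.02,a],[g[0],g[1],a+.4]],xatol=1e-5,fatol=1e-5,maxiter=400))
        if best is None or r.fun<best.fun: best=r
    return best.x,best.fun,cost(best.x)
E
python3 - <<'E'
from h import *
im=load('side1')
out=[]
for n,g in [('near',(.41,.297)),('far',(.58,-.29)),('mid',(.40,-.27))]:
    x,f,_=fitcover(im,g); print(n,x[:2].round(4),np.degrees(x[2])%90,f); r=rect(im,x[:2],.01)
    for ang in range(0,360,30):pass
    cv2.circle(r,(195,195),int(32*2.6),(0,0,255),1); out.append(r)
cv2.imwrite('pics/rect3.png',cv2.resize(np.hstack(out),(798,266)))
cv2.imwrite('pics/rect4.png',np.hstack(out[1:]))
E
```

```text
near [0.4135 0.2934] 44.95253857617617 3.1103494357512647
far [ 0.5927 -0.3032] 27.567340008629056 4.544222118050629
mid [ 0.4026 -0.2748] 22.785837959306807 2.6502678033939944
```

View pics/rect3.png

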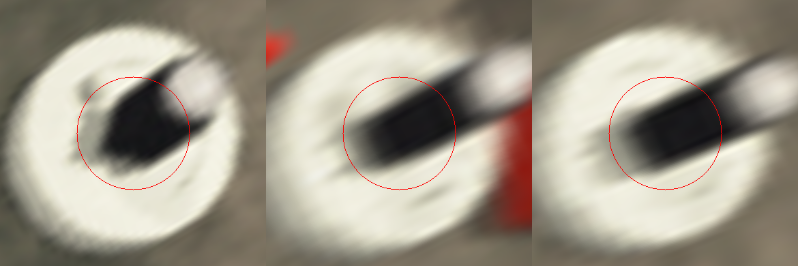

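View pics/rect4.png

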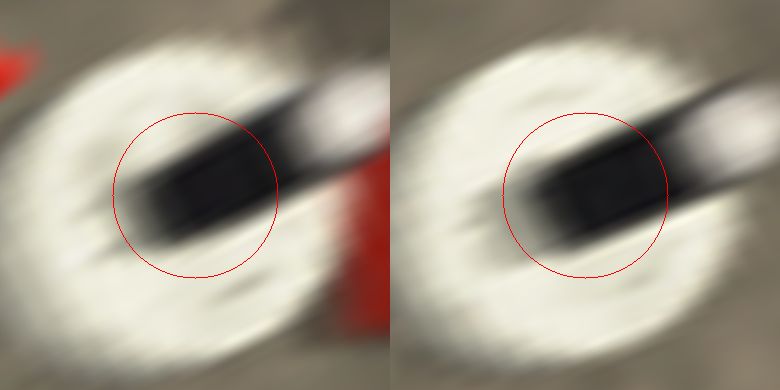

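```bash
python3 - <<'E'
from h import *
fs=[snap('side','side1') ['frame'].astype(np.float32) for _ in range(4)]
a=np.mean(fs,0); print(np.std(fs,0).mean())
o=[]
for u,v in [(297,244),(337,163),(372,174)]:
    g=a[v-17:v+17,u-22:u+22].mean(-1); g=cv2.resize(g,None,fx=9,fy=9,interpolation=cv2.INTER_LANCZOS4)
    o.append(np.clip((g-150)*255/(245-150),0,255).astype(np.uint8)); print(a[v-17:v+17,u-22:u+22].max())
cv2.imwrite('pics/enh1.png',np.hstack(o[:1]+o[1:2])); cv2.imwrite('pics/enh2.png',o[2])
print(get_state()['time_s'])
E
```

```text
0.6301243
243.25
241.0
242.25
2.5
```

View pics/enh1.png

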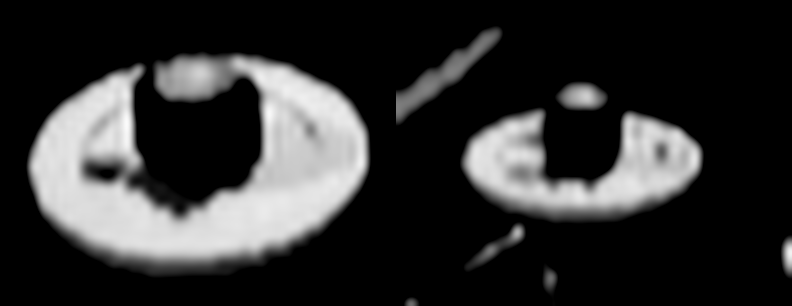

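View pics/enh2.png

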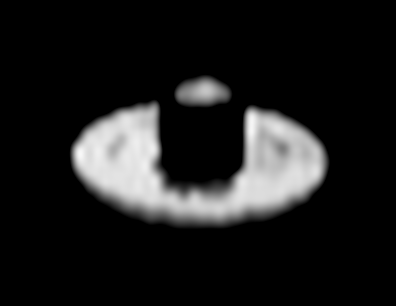

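```bash
python3 - <<'E'
from h import *
im=load('side1'); fr=cv2.cvtColor(im['frame'],cv2.COLOR_RGB2BGR)
def ov(fr,c,yaw,az,off,s):
    w,h=22,17; u,v=off; a=cv2.resize(fr[v-h:v+h,u-w:u+w],None,fx=s,fy=s,interpolation=cv2.INTER_CUBIC)
    b=a.copy(); a=np.clip((a.astype(float)-130)*2.2,0,255).astype(np.uint8); b=a.copy()
    for d in az:
        an=np.radians(yaw+d); p=(c[0]+.032*np.cos(an),c[1]+.032*np.sin(an))
        q=((proj(im,circ(p,.0075,.01))-[u-w,v-h]+.5)*s-.5).astype(np.int32); cv2.polylines(b,[q],True,(0,0,255),1)
    return np.vstack([a,b])
cv2.imwrite('pics/hyp.png',np.hstack([ov(fr,(.4135,.2934),45,[90,-90],(297,244),6),ov(fr,(.5927,-.3032),27.6,[35,-35],(337,163),6),ov(fr,(.4026,-.2748),-67,[57.5,-57.5],(372,174),6)]))
E
```

```text
(no output)
```

View pics/hyp.png

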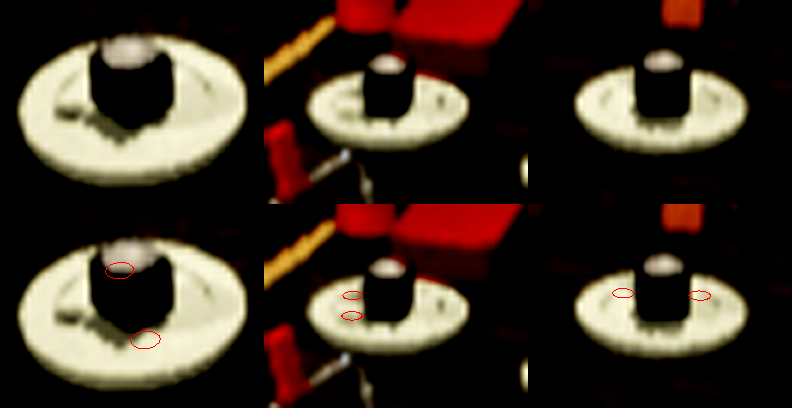

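```bash
python3 - <<'E'
from h import *
im=load('side1'); fr=cv2.cvtColor(im['frame'],cv2.COLOR_RGB2BGR)
def ov(c,yaw,az,off,s,lo):
    w,h=20,15; u,v=off; a=cv2.resize(fr[v-h:v+h,u-w:u+w],None,fx=s,fy=s,interpolation=cv2.INTER_CUBIC)
    b=np.clip((a.astype(float)-lo)*255/(245-lo),0,255).astype(np.uint8)
    for d in az:
        an=np.radians(yaw+d); p=(c[0]+.032*np.cos(an),c[1]+.032*np.sin(an))
        q=((proj(im,circ(p,.0075,.01))-[u-w,v-h]+.5)*s-.5).astype(np.int32); cv2.polylines(b,[q],True,(0,0,255),1)
    return b
for n,c,y,off in [('near',(.4135,.2934),45,(297,244)),('far',(.5927,-.3032),27.6,(337,163)),('mid',(.4026,-.2748),22.8,(372,174))]:
    cv2.imwrite(f'pics/hy_{n}.png',np.vstack([np.hstack([ov(c,y+k,az,off,4.9,150) for k in (0,90,180,270)]) for az in ([90,-90],[57.5,-57.5],[35,-35])]))
E
```

```text
(no output)
```

View pics/hy_near.png

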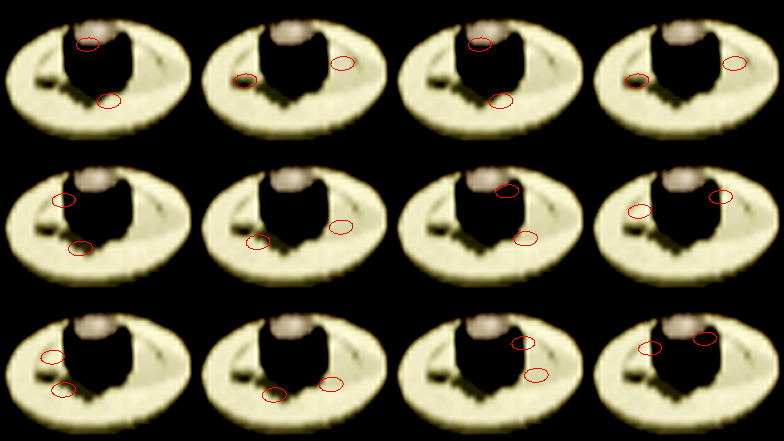

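View pics/hy_far.png

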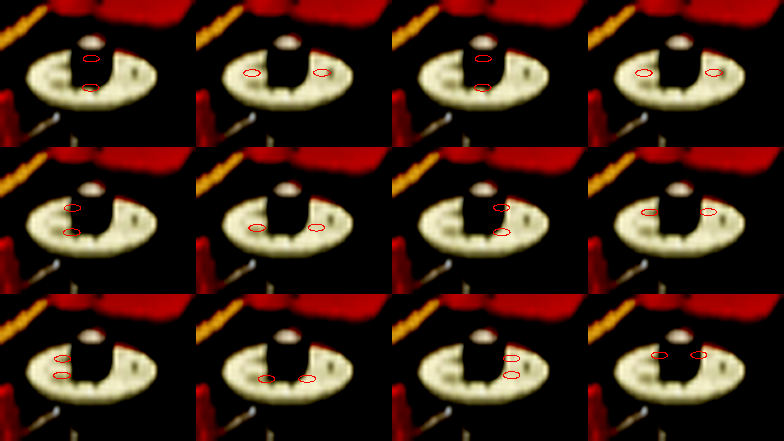

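View pics/hy_mid.png

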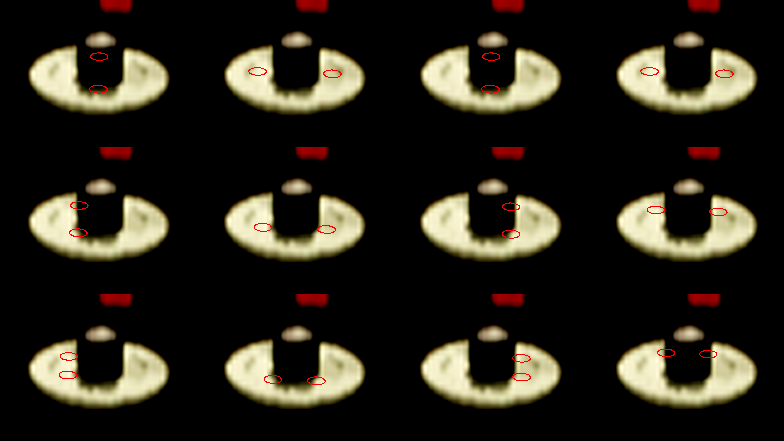

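```bash
python3 - <<'E'
from h import *
im=load('side1')
def c(x,y): return 285+(x+.5)/10-.5,160+(y+.5)/10-.5
for n,x,y,z in [('cornL',72,480,.005),('cornB',455,612,.005),('cornR',716,388,.005),('scrL',116,463,.007),('scrB',434,572,.007),('scrR',676,373,.007),('ctr',404,308,.055),('hole',398,305,.055),('pinfar',335,270,.0605),('pinnear',320,318,.0605),('port',562,382,.03)]:
    print(n,PZ(im,*c(x,y),z).round(4))
# tab
fr=im['frame'].astype(int); m=(fr[...,0]>150)&(fr[...,1]<60)&(fr[...,2]<60); m[:, :310]=0; m[:,325:]=0; m[:160]=0; m[182:]=0
v,u=np.nonzero(m); print(m.sum(),u.mean(),v.mean()); pts=np.array([P(im,a,b) for a,b in zip(u,v)]); print(np.median(pts,0)); 
for a,b in [(317,168),(318,172),(319.5,177)]: print(P(im,a,b).round(4))
for n,p in [('red',(352,150)),('yel',(376,155)),('bottle',(332,135))]: print(n,P(im,*p).round(3))
def s(n,x0,x1,y0,y1,f):
    vv,uu=np.mgrid[y0:y1,x0:x1]; mm=f(fr[vv,uu]); q=np.array([P(im,a,b) for a,b in zip(uu[mm],vv[mm])]); q=q[np.abs(q[:,2])<.4]; print(n,np.percentile(q,[3,97],axis=0).round(3))
s('red',330,362,138,165,lambda c:(c[...,0]>110)&(c[...,1]<70)); s('yel',365,385,140,165,lambda c:(c[...,0]>150)&(c[...,1]>110)&(c[...,2]<70))
E
```

```text
cornL [0.5534 0.1099 0.005 ]
cornB [0.3866 0.1229 0.005 ]
cornR [ 0.3737 -0.0599  0.005 ]
scrL [0.5438 0.095  0.007 ]
scrB [0.4039 0.1064 0.007 ]
scrR [ 0.3906 -0.0601  0.007 ]
ctr [0.4639 0.0189 0.055 ]
hole [0.467  0.0179 0.055 ]
pinfar [0.4961 0.0136 0.0605]
pinnear [0.4823 0.0483 0.0605]
port [0.4074 0.002  0.03  ]
48 318.0208333333333 172.27083333333334
[0.48989776 0.02310947 0.12376957]
[0.4926 0.0229 0.141 ]
[0.4902 0.0208 0.1247]
[0.4866 0.0172 0.1038]
red [ 0.561 -0.41   0.036]
yel [ 0.444 -0.415  0.032]
bottle [ 0.675 -0.428  0.084]
red [[ 0.55  -0.496  0.008]
 [ 0.665 -0.369  0.04 ]]
yel [[ 0.433 -0.461  0.002]
 [ 0.469 -0.406  0.069]]
```

```bash
cat >> h.py <<'E'
from scipy.optimize import least_squares
E
python3 - <<'E'
from h import *
im=load('side1'); fr=im['frame'].astype(np.float32)
S=8;u0,v0,u1,v1=300,175,350,215
c=cv2.resize(fr[v0:v1,u0:u1],None,fx=S,fy=S,interpolation=cv2.INTER_CUBIC)
blue=(c[...,2]-c[...,0])>45
def pix(a,b): return u0+(a+.5)/S-.5, v0+(b+.5)/S-.5
pts=[]
for a in range(0,c.shape[1],8):
    r=np.nonzero(blue[:,a])[0]
    if len(r)>20: pts.append((*pix(a,r[0]),'t'))
for b in range(0,c.shape[0],8):
    r=np.nonzero(blue[b])[0]
    if len(r)>20: pts.append((*pix(r[0],b),'l')); pts.append((*pix(r[-1],b),'r'))
# back rim + extreme sides, world on plane z=.055
w=np.array([PZ(im,p[0],p[1],.055)[:2] for p in pts])
q=np.array([p[:2] for p in pts])
ctr=np.array([.4655,.0185])
cc=proj(im,[*ctr,.055])[0]
sel=(q[:,1]<cc[1]+1)
W=w[sel]
f=lambda p:np.hypot(W[:,0]-p[0],W[:,1]-p[1])-.058
r=least_squares(f,ctr,loss='soft_l1',f_scale=.002); print(r.x,np.round(f(r.x)*1e3,1))
r3=least_squares(lambda p:np.hypot(W[:,0]-p[0],W[:,1]-p[1])-p[2],[*ctr,.058],loss='soft_l1',f_scale=.002); print(r3.x)
gold=(c[...,0]-c[...,2]>70)
n,l,st,ce=cv2.connectedComponentsWithStats(gold.astype(np.uint8))
for i in range(1,n):
    if st[i,4]>60: print(st[i],pix(*ce[i]),[PZ(im,*pix(*ce[i]),z)[:2].round(4) for z in (.059,.0605)])
E
```

```text
[0.46537919 0.02038949] [ -0.   -0.7  -0.1  -0.2  -0.6   0.3 -33.    1.3   1.1   0.2   0.5   1.
   0.8   0.8   1.1   0.6  -0.7  -2.5  -0.3   0.3   0.3  -0.3   0.4   0.6
  -0.7  -0.6  -0.7  -0.8   0.9  -1.4   0.3  -0.3   0.9  -0.5  -0.9  -0.8
  -0.1  -1.1  -1.8  -1.   -4.3  -0.6  -6.6  -0.6]
[0.46638143 0.01785724 0.05585158]
[ 132    0   47   36 1358] (np.float64(318.8457290132548), np.float64(176.46152430044182)) [array([ 0.5371, -0.0631]), array([ 0.5356, -0.0605])]
[138  82  20  26 399] (np.float64(318.0208333333333), np.float64(186.4672619047619)) [array([0.498 , 0.0107]), array([0.4966, 0.0131])]
[127 122  20  24 362] (np.float64(316.5849447513812), np.float64(191.27658839779005)) [array([0.4839, 0.0454]), array([0.4825, 0.0478])]
[ 289  156   56   63 2328] (np.float64(339.54789518900344), np.float64(198.14475945017182)) [array([0.3864, 0.052 ]), array([0.3852, 0.0543])]
```

```bash
python3 -m creep '[[0.076,0.15,-0.073,0.0051],[0.076,0.15,-0.073,0.0051],[0.076,0.15,-0.073,0.0051],[0.076,0.15,-0.073,0.0051],[0.076,0.15,-0.073,0.0051],[0.076,0.15,-0.073,0.0051],[0.076,0.15,-0.073,0.0051],[0.076,0.15,-0.073,0.0051],[0.076,0.15,-0.073,0.0051],[0,0,0,0]]' 0.45 10
python3 - <<'E'
from h import *
snap('side','s2'); crop('s2',270,130,370,205,8,'s2c'); print(get_state()['tool_pos'],get_state()['tcp_rot'])
E
```

```text
time_s: 3.5
tool_pos: [0.4912, 0.0274, 0.1887]
tcp_rot: [[0.065, -0.002, -0.998], [0.998, 0.001, 0.065], [0.001, -1.0, 0.002]]
contact_force: [0.2, 0.6, 0.2]
opening: 0.548
[0.49055742 0.02548085 0.18954954] [[ 6.59528751e-02 -1.61720364e-03 -9.97821428e-01]
 [ 9.97822738e-01  7.26334863e-05  6.59528440e-02]
 [-3.41839304e-05 -9.99998690e-01  1.61847295e-03]]
```

View pics/s2c.png

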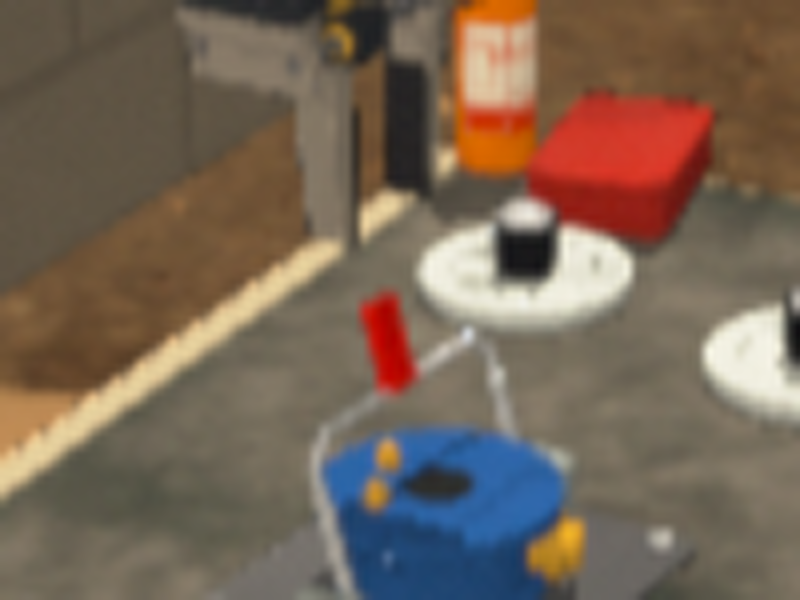

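The gripper is above the red tab at (388,342 in the crop). I'll descend and pinch.

```bash
python3 -m creep '[[0,-0.02,-0.1,0],[0,0,-0.1,0],[0,0,-0.12,0],[0,0,0,0],[0,0,0,0]]' 0.45 10; python3 -m creep '[[0,0,0,0],[0,0,0,0],[0,0,0,0],[0,0,0,0]]' 1 10
python3 - <<'E'
from h import *
snap('side','s3'); crop('s3',270,130,370,205,8,'s3c')
E
```

```text
time_s: 4.05
tool_pos: [0.4908, 0.0173, 0.1113]
tcp_rot: [[0.071, -0.0, -0.997], [0.997, -0.0, 0.071], [-0.0, -1.0, 0.0]]
contact_force: [0.3, 0.7, 0.0]
opening: 0.551
time_s: 4.45
tool_pos: [0.4914, 0.0169, 0.111]
tcp_rot: [[0.071, 0.001, -0.998], [0.998, -0.001, 0.071], [-0.001, -1.0, -0.001]]
contact_force: [0.1, -15.4, 0.1]
opening: 0.222
```

View pics/s3c.png

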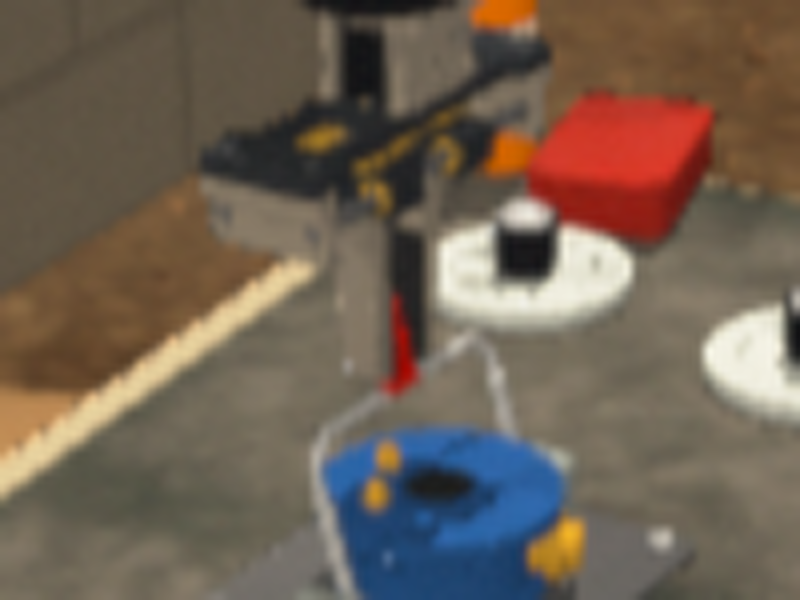

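```bash
python3 -m creep '[[0.037,-0.008,-0.010,0],[0.036,-0.003,-0.014,0],[0.035,-0.003,-0.017,0],[0.033,-0.003,-0.020,0],[0.031,-0.003,-0.023,0],[0.029,-0.002,-0.026,0],[0.027,-0.002,-0.028,0],[0.024,-0.002,-0.030,0],[0.022,-0.002,-0.032,0],[0.019,-0.002,-0.034,0],[0.016,-0.001,-0.035,0],[0.012,-0.001,-0.037,0]]'; python3 -m creep '[[0,0,0,0],[0,0,0,0]]'
python3 - <<'E'
from h import *
snap('side','s4'); crop('s4',270,130,370,205,8,'s4c')
E
```

```text
time_s: 5.7
tool_pos: [0.5706, 0.0088, 0.0334]
tcp_rot: [[0.071, -0.002, -0.997], [0.997, -0.001, 0.071], [-0.001, -1.0, 0.002]]
contact_force: [-5.0, -4.7, 12.6]
opening: 0.215
time_s: 5.9
tool_pos: [0.571, 0.0087, 0.0336]
tcp_rot: [[0.071, -0.001, -0.997], [0.997, -0.001, 0.071], [-0.001, -1.0, 0.001]]
contact_force: [-1.4, -5.8, 0.5]
opening: 0.222
```

View pics/s4c.png

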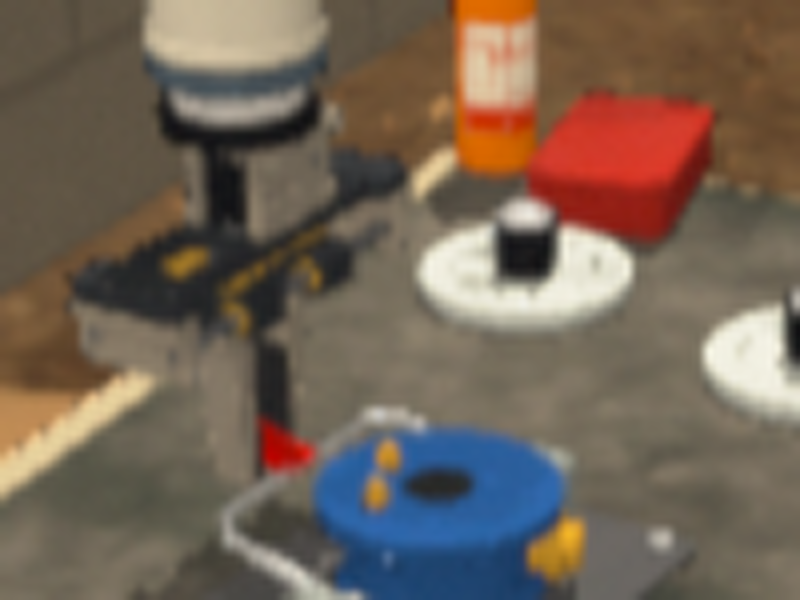

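```bash
python3 -m creep '[[0,0,0,0],[0,0,0,0],[0,0,0.16,0],[0,0,0.2,0],[0,0,0.2,0]]' 0.4 20; python3 - <<'E'
from h import *
print(get_state()['q'],get_state()['opening'])
im=snap('side','s5'); crop('s5',270,130,370,205,8,'s5c')
x,f,_=fitcover(im,(.593,-.303)); print(x[:2],np.degrees(x[2]),f)
E
```

```text
time_s: 6.45
tool_pos: [0.5709, 0.0099, 0.1751]
tcp_rot: [[0.071, -0.001, -0.997], [0.997, 0.0, 0.071], [0.0, -1.0, 0.001]]
contact_force: [1.5, 0.1, 0.6]
opening: 0.592
[ 8.32756041e-01  1.78692559e+01  1.02469892e+02  2.03181396e-02
  5.97226410e+01 -8.50954687e+01] 0.5923930024981089
[ 0.59200677 -0.3019247 ] 27.744199509683785 5.166683309752066
```

View pics/s5c.png

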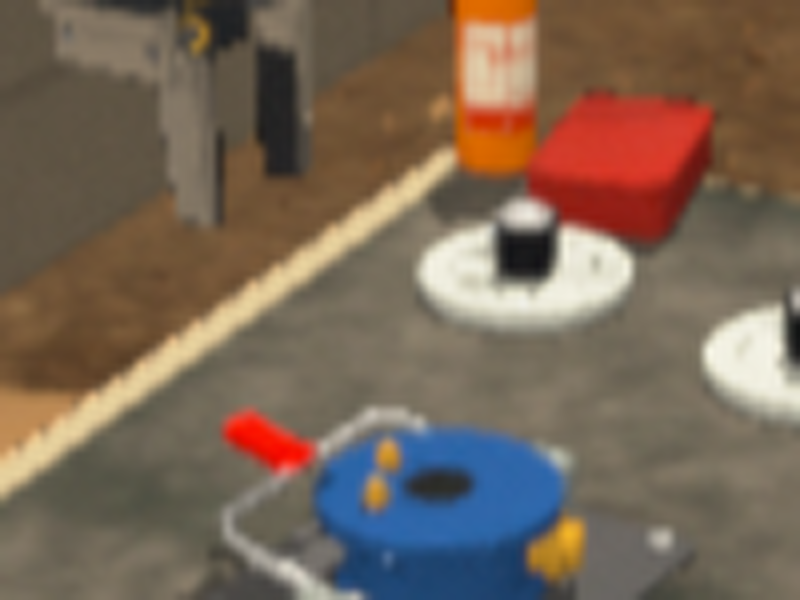

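The bail now lies back, with the tab at (268,440) in the crop. The three covers could be confused with each other and with the green one:
- near cover (297,244): two opposite holes, so it is a.
- mid cover (372,174): no paired holes on one side, so it is b.
- far cover (337,163): two close holes at its left, so it is c.
- green look-alike (420,182): leave it alone.

The housing in the stand has pins 37 mm apart, which makes it c, so I choose the far cover.

```bash
python3 -m creep '[[0.0123,-0.178,-0.043,-0.0231],[0.0123,-0.178,-0.043,-0.0231],[0.0123,-0.178,-0.043,-0.0231],[0.0123,-0.178,-0.043,-0.0231],[0.0123,-0.178,-0.043,-0.0231],[0.0123,-0.178,-0.043,-0.0231],[0.0123,-0.178,-0.043,-0.0231],[0,0,0,0],[0,0,0,0],[0,0,0,0]]'; python3 - <<'E'
from h import *
im=snap('side','s6'); crop('s6',300,110,380,175,9,'s6c'); s=get_state();print(s['tool_pos'],np.degrees(np.arctan2(s['tcp_rot'][1][0],s['tcp_rot'][0][0])))
E
```

```text
time_s: 7.5
tool_pos: [0.5929, -0.3009, 0.0986]
tcp_rot: [[0.885, -0.0, -0.466], [0.466, 0.001, 0.885], [0.0, -1.0, 0.001]]
contact_force: [-0.1, -0.1, -0.2]
opening: 0.605
[ 0.59304293 -0.30059605  0.09886164] 27.822209449090618
```

View pics/s6c.png

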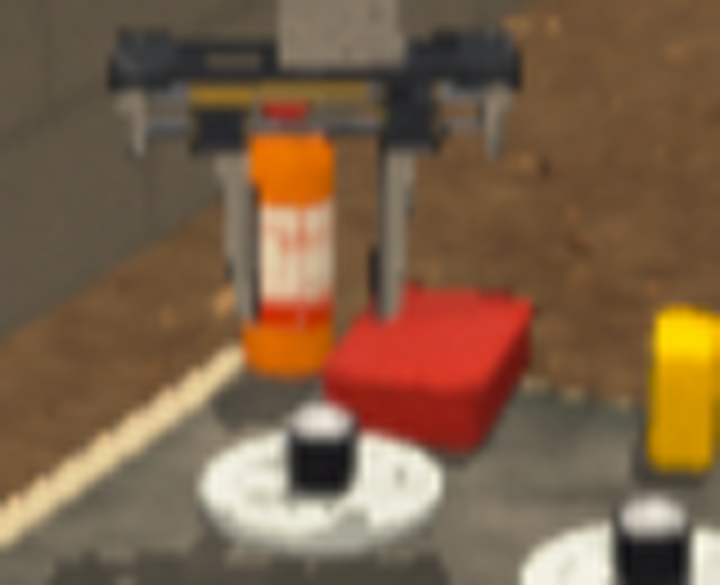

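The fingers straddle the knob (322,450 in the crop). Descending and gripping.

```bash
python3 -m creep '[[0,-0.003,-0.1,0],[0,0,-0.1,0],[0,0,-0.08,0],[0,0,-0.05,0],[0,0,0,0],[0,0,0,0]]'; python3 -m creep '[[0,0,0,0],[0,0,0,0],[0,0,0,0],[0,0,0,0]]' 1 25
```

```text
time_s: 8.15
tool_pos: [0.5934, -0.3023, 0.0168]
tcp_rot: [[0.885, 0.001, -0.466], [0.466, -0.0, 0.885], [0.0, -1.0, -0.001]]
contact_force: [0.5, -0.3, -0.3]
opening: 0.601
time_s: 8.55
tool_pos: [0.5931, -0.303, 0.017]
tcp_rot: [[0.885, 0.001, -0.465], [0.465, -0.001, 0.885], [0.0, -1.0, -0.001]]
contact_force: [-1.7, -0.1, 6.9]
opening: 0.367
```

```bash
python3 -m creep '[[0,0,0,0],[0,0,0.1,0],[0,0,0.18,0],[0,0,0.18,0],[0,0,0.02,0]]'; python3 -m creep '[[-0.0729,0.1843,0,-0.0021],[-0.0729,0.1843,0,-0.0021],[-0.0729,0.1843,0,-0.0021],[-0.0729,0.1843,0,-0.0021],[-0.0729,0.1843,0,-0.0021],[-0.0729,0.1843,0,-0.0021],[-0.0729,0.1843,0,-0.0021],[0,0,0,0],[0,0,0,0],[0,0,0,0]]';python3 - <<'E'
from h import *
im=snap('side','s7'); crop('s7',280,140,370,215,8,'s7c'); s=get_state();print(s['tool_pos'],np.degrees(np.arctan2(s['tcp_rot'][1][0],s['tcp_rot'][0][0])),s['opening'])
E
```

```text
time_s: 9.05
tool_pos: [0.5959, -0.3042, 0.1421]
tcp_rot: [[0.885, 0.008, -0.465], [0.465, -0.004, 0.885], [0.005, -1.0, -0.007]]
contact_force: [1.6, -0.1, -2.6]
opening: 0.366
time_s: 10.05
tool_pos: [0.4655, 0.0194, 0.1358]
tcp_rot: [[0.924, -0.0, -0.381], [0.381, -0.0, 0.924], [-0.0, -1.0, -0.0]]
contact_force: [-0.3, -0.6, -2.7]
opening: 0.363
[0.46563697 0.01907259 0.13584316] 22.35646071065929 0.362453654567705
```

View pics/s7c.png

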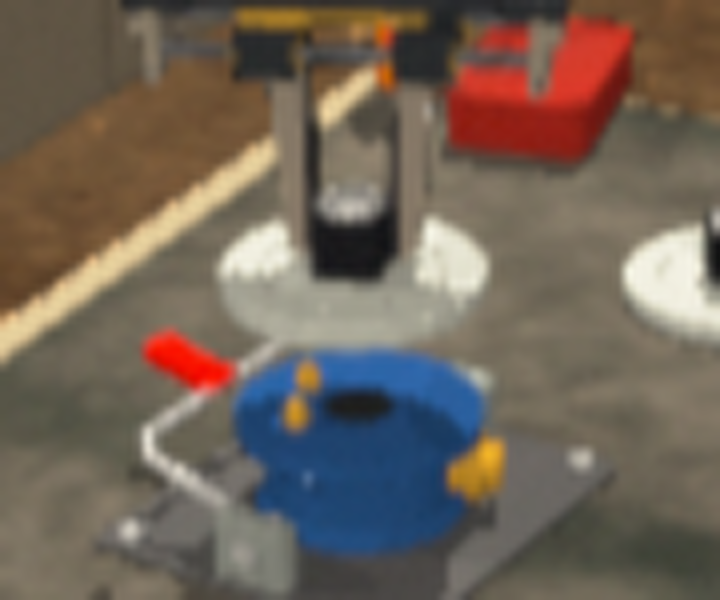

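```bash
python3 - <<'E'
from h import *
im=load('s7'); s=9;u0,v0,u1,v1=293,155,350,212
a=cv2.resize(cv2.cvtColor(im['frame'],cv2.COLOR_RGB2BGR)[v0:v1,u0:u1],None,fx=s,fy=s,interpolation=cv2.INTER_CUBIC)
def dr(p,col): cv2.polylines(a,[((proj(im,p)-[u0,v0]+.5)*s-.5).round().astype(np.int32)],True,col,1)
c=np.array([.4656,.0191]); z=.1188
for k in (0,.01): dr(circ(c,.06,z+k),(0,0,255))
b=np.radians(22.4); R=np.array([[np.cos(b),-np.sin(b)],[np.sin(b),np.cos(b)]])
for y in (.0184,-.0184): dr(circ(c+R@[.0262,y],.0075,z+.01),(0,0,255))
sq=np.array([[1,1],[1,-1],[-1,-1],[-1,1]])*.016@R.T+c
dr(np.c_[sq,np.full(4,z+.01)],(255,0,255)); dr(np.c_[sq,np.full(4,z+.043)],(255,0,255))
h=np.array([.4655,.0195]); dr(circ(h,.058,.055),(0,255,0))
for y in (.0184,-.0184): dr(circ(h+R@[.0262,y],.006,.055),(0,255,0)); dr(circ(h+R@[.0262,y],.004,.066),(0,255,0))
cv2.imwrite('pics/ov7.png',a)
E
```

```text
(no output)
```

View pics/ov7.png

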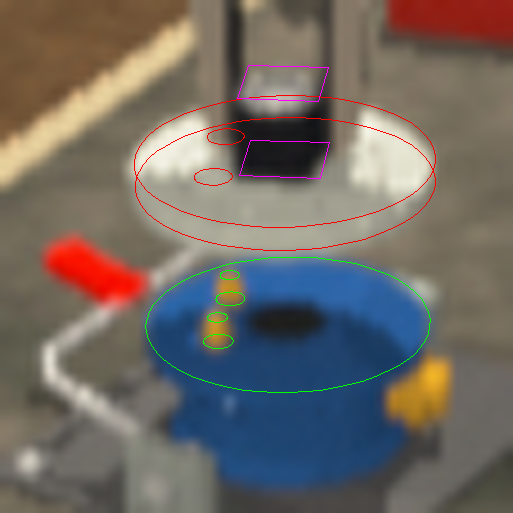

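```bash
python3 -m creep '[[-0.0045,-0.0025,-0.06,0],[0,0,-0.08,0],[0,0,-0.045,0],[0,0,0,0],[0,0,0,0],[0,0,0,0]]';python3 - <<'E'
from h import *
im=snap('side','s8'); st=get_state();print(st['tool_pos'],np.degrees(np.arctan2(st['tcp_rot'][1][0],st['tcp_rot'][0][0])),st['opening']); s=9;u0,v0,u1,v1=293,160,350,217
a=cv2.resize(cv2.cvtColor(im['frame'],cv2.COLOR_RGB2BGR)[v0:v1,u0:u1],None,fx=s,fy=s,interpolation=cv2.INTER_CUBIC); a0=a.copy()
def dr(p,col): cv2.polylines(a,[((proj(im,p)-[u0,v0]+.5)*s-.5).round().astype(np.int32)],True,col,1)
h=np.array([.4655,.0195]); z=st['tool_pos'][2]-.017
for k in (0,.01): dr(circ(h,.06,z+k),(0,0,255))
b=np.radians(22.4); R=np.array([[np.cos(b),-np.sin(b)],[np.sin(b),np.cos(b)]])
sq=np.array([[1,1],[1,-1],[-1,-1],[-1,1]])*.016@R.T+h
dr(np.c_[sq,np.full(4,z+.01)],(255,0,255)); dr(np.c_[sq,np.full(4,z+.043)],(255,0,255))
for y in (.0184,-.0184): dr(circ(h+R@[.0262,y],.0075,z+.01),(0,0,255))
cv2.imwrite('pics/ov8.png',np.vstack([np.hstack([a0[:380],a[:380]])])[:, :1030]); cv2.imwrite('pics/ov8.png',cv2.resize(cv2.imread('pics/ov8.png'),None,fx=.77,fy=.77,interpolation=cv2.INTER_AREA))
E
```

```text
time_s: 10.7
tool_pos: [0.4648, 0.019, 0.0905]
tcp_rot: [[0.925, 0.001, -0.381], [0.381, 0.0, 0.925], [0.001, -1.0, -0.0]]
contact_force: [-0.2, 0.9, -1.7]
opening: 0.361
[0.46479707 0.01912083 0.09053028] 22.389074173075713 0.36128980418679496
```

View pics/ov8.png

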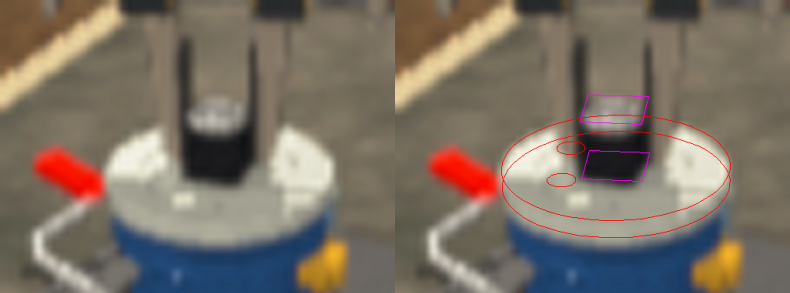

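```bash
python3 - <<'E'
from h import *
im=load('s8'); s=16;u0,v0,u1,v1=303,165,347,200
a=cv2.resize(cv2.cvtColor(im['frame'],cv2.COLOR_RGB2BGR)[v0:v1,u0:u1],None,fx=s,fy=s,interpolation=cv2.INTER_CUBIC)
def dr(p,col): cv2.polylines(a,[((proj(im,p)-[u0,v0]+.5)*s-.5).round().astype(np.int32)],True,col,1)
h=np.array([.4655,.0195]); z=.0735
dr(circ(h,.06,z),(0,0,255));dr(circ(h,.06,z+.01),(0,255,0)); dr(circ(h,.058,.055),(255,255,0))
cv2.imwrite('pics/ov8b.png',a)
E
```

```text
(no output)
```

View pics/ov8b.png

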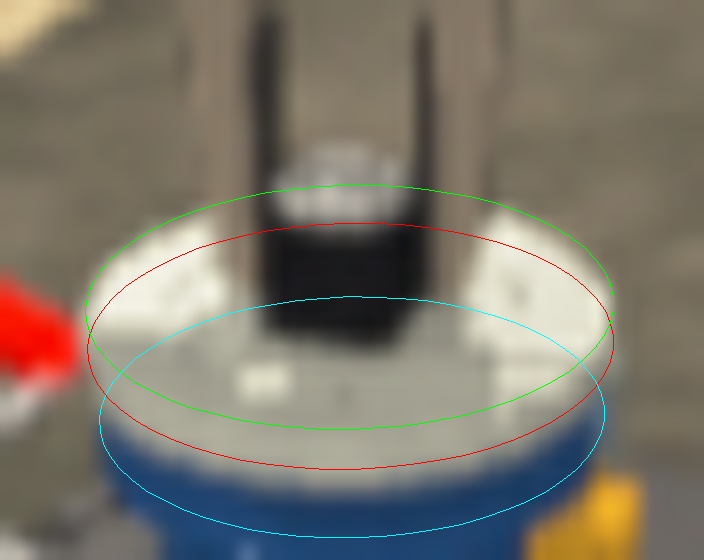

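```bash
python3 - <<'E'
from h import *
o=[]
for f,z in (('s7',.1188),('s8',.0735)):
    im=load(f); u,v=proj(im,[.4655,.0195,z+.02])[0].round().astype(int); u0,v0=u-22,v-20; s=9
    a=cv2.resize(cv2.cvtColor(im['frame'],cv2.COLOR_RGB2BGR)[v0:v0+40,u0:u0+44],None,fx=s,fy=s,interpolation=cv2.INTER_CUBIC)
    for p,c in ((circ((.4655,.0195),.06,z),(0,0,255)),(circ((.4655,.0195),.012,z+.043),(0,255,0)),(circ((.4655,.0195),.003,z+.05),(0,255,0))):
        cv2.polylines(a,[((proj(im,p)-[u0,v0]+.5)*s-.5).round().astype(np.int32)],True,c,1)
    o.append(a)
cv2.imwrite('pics/cmp.png',np.hstack(o))
E
```

```text
(no output)
```

View pics/cmp.png

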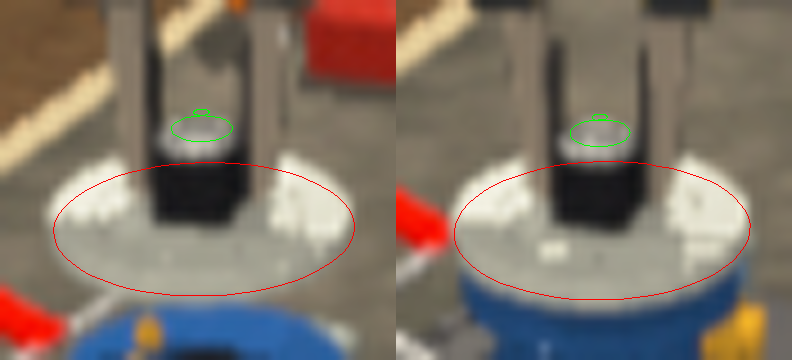

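```bash
python3 - <<'E'
from h import *
o=[]
for f,tcp,yaw,op in (('s6',(.5930,-.3006,.0989),27.8,.603*.092),('s2',(.4906,.0255,.1895),86.2,.548*.092),('s5',(.5709,.0099,.1751),85.9,.592*.092),('s8',(.4648,.0191,.0905),22.4,.361*.092)):
    im=load(f); tcp=np.array(tcp); u,v=proj(im,tcp)[0].round().astype(int); u0,v0=u-14,v-18; s=14
    a=cv2.resize(cv2.cvtColor(im['frame'],cv2.COLOR_RGB2BGR)[v0:v0+26,u0:u0+28],None,fx=s,fy=s,interpolation=cv2.INTER_CUBIC)
    b=np.radians(yaw); j=np.array([np.cos(b),np.sin(b),0]); p=np.array([-np.sin(b),np.cos(b),0])
    for sg in (1,-1):
        q=np.array([tcp+sg*j*op/2+p*k+[0,0,zz] for k,zz in ((.01,.05),(.01,0),(-.01,0),(-.01,.05))])
        cv2.polylines(a,[((proj(im,q)-[u0,v0]+.5)*s-.5).round().astype(np.int32)],False,(0,0,255) if sg>0 else (0,255,0),1)
    o.append(a)
cv2.imwrite('pics/fing.png',np.vstack([np.hstack(o[:2]),np.hstack(o[2:])])[:,:])
print(np.vstack([np.hstack(o[:2]),np.hstack(o[2:])]).shape)
E
```

```text
(728, 784, 3)
```

View pics/fing.png

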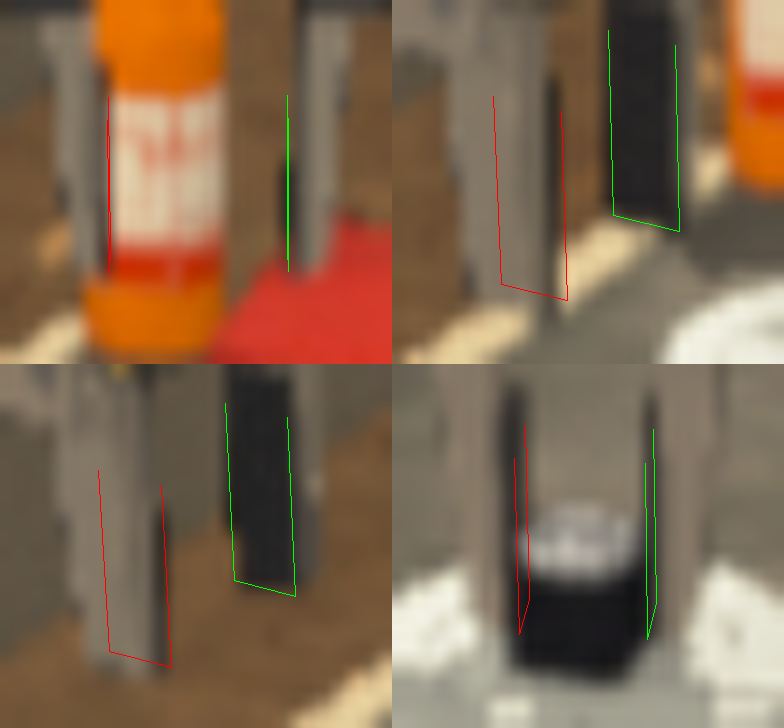

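```bash
python3 - <<'E'
from h import *
im=load('side1'); o=[]
for c in ((.593,-.302),(.593-.0019,-.302+.0046)):
    u0,v0=315,148; s=9
    a=cv2.resize(cv2.cvtColor(im['frame'],cv2.COLOR_RGB2BGR)[v0:v0+36,u0:u0+44],None,fx=s,fy=s,interpolation=cv2.INTER_CUBIC)
    for p,cc in ((circ(c,.06,0),(0,0,255)),(circ(c,.06,.01),(0,255,0)),(circ(c,.012,.043),(0,255,0)),(circ(c,.003,.05),(255,255,0))):
        cv2.polylines(a,[((proj(im,p)-[u0,v0]+.5)*s-.5).round().astype(np.int32)],True,cc,1)
    o.append(a)
cv2.imwrite('pics/farov.png',np.hstack(o))
E
```

```text
(no output)
```

View pics/farov.png

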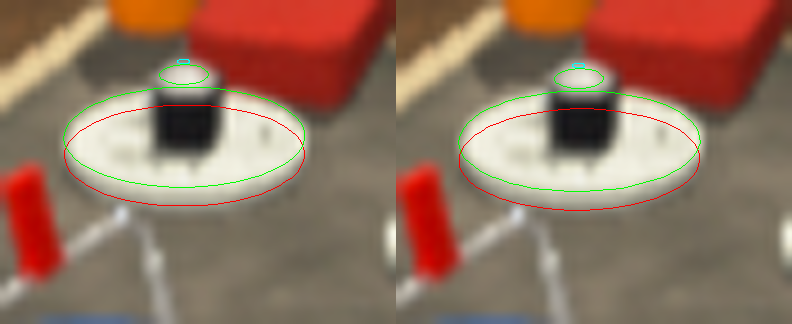

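```bash
python3 - <<'E'
from h import *
im=load('s8'); c=lambda x,y:(303+(x+.5)/16-.5,165+(y+.5)/16-.5)
C=im['extrinsics'][:2,3]; d=np.array([.4655,.0195])-C; d/=np.linalg.norm(d); print(d)
f=PZ(im,*c(345,489),.0735)[:2]; print('front->ctr',f+d*.06)
# silhouettes: grey/blue edges at several columns
fr=im['frame'].astype(np.float32); a=cv2.resize(fr[165:200,303:347],None,fx=16,fy=16,interpolation=cv2.INTER_CUBIC)
g=a[...,0]-a[...,2]*.8  # grey vs blue
W=[]
for x in range(170,541,30):
    col=(a[...,2]-a[...,0])[:,x]; r=np.nonzero(col[400:540]>25)[0]; 
    if len(r): W.append(PZ(im,*c(x,400+r[0]),.0735)[:2]); print(x,400+r[0],end='; ')
W=np.array(W)
r=least_squares(lambda p:np.hypot(*(W-p).T)-.06,[.4655,.0195]); print(r.x,r.fun.round(4))
E
```

```text
[ 0.49836067 -0.8669698 ]
front->ctr [0.46251731 0.02828076]
170 460; 200 471; 230 477; 260 487; 290 488; 320 494; 350 493; 380 492; 410 487; 440 481; 470 477; 500 466; 530 454; [0.46032135 0.02836843] [-0.0003 -0.0003 -0.0011  0.0007 -0.0005  0.0013  0.0007  0.0008 -0.0001
 -0.0007  0.0003 -0.0005 -0.0005]
```

```bash
python3 - <<'E'
from h import *
def top(f,box,lo,hi):
    im=load(f); u0,v0,u1,v1=box; vv,uu=np.mgrid[v0:v1,u0:u1]; d=im['z_map'][vv,uu]; E=im['extrinsics']
    X=np.stack([(uu-im['cx'])/im['fx']*d,(vv-im['cy'])/im['fy']*d,d,np.ones_like(d)],-1)@E.T
    c=im['frame'][vv,uu].astype(int); m=(c.min(-1)>125)&(X[...,2]>lo)&(X[...,2]<hi)
    q=X[m][:,:3]; print(f,m.sum(),np.percentile(q[:,2],[5,25,50,75,95]).round(4)); return q
top('s8',(308,178,343,193),.05,.12)
q=top('s7',(305,165,345,185),.08,.16)
top('s6',(320,157,352,170),-.02,.03); top('side1',(320,156,352,172),-.02,.03)
def blue(f):
    im=load(f); vv,uu=np.mgrid[180:200,308:345]; d=im['z_map'][vv,uu]; E=im['extrinsics']
    X=np.stack([(uu-im['cx'])/im['fx']*d,(vv-im['cy'])/im['fy']*d,d,np.ones_like(d)],-1)@E.T
    c=im['frame'][vv,uu].astype(int); m=(c[...,2]-c[...,0]>60)&(X[...,2]>.045); print('flange',m.sum(),np.median(X[m][:,2]))
blue('side1')
E
```

```text
s8 307 [0.08   0.0838 0.0853 0.0867 0.0886]
s7 336 [0.1225 0.1286 0.1303 0.1317 0.1334]
s6 224 [0.0059 0.0096 0.0117 0.0135 0.0149]
side1 238 [0.003  0.009  0.0117 0.0132 0.0152]
flange 324 0.055419094124989465
```

```bash
cat > dc.py <<'E'
from h import *
def disc(f,g,z,r,colf,tol=.006,w=30,h=24):
    im=load(f); u,v=proj(im,[*g,z])[0].round().astype(int); vv,uu=np.mgrid[v-h:v+h,u-w:u+w]
    # classify pixels by ray hit on top plane: colour test, then maximise inlier-outlier over circle
    S=3; c=cv2.resize(im['frame'][v-h:v+h,u-w:u+w].astype(np.float32),None,fx=S,fy=S,interpolation=cv2.INTER_CUBIC)
    d=cv2.resize(im['z_map'][v-h:v+h,u-w:u+w],None,fx=S,fy=S,interpolation=cv2.INTER_NEAREST)
    b,a=np.mgrid[0:c.shape[0],0:c.shape[1]]; uu=u-w+(a+.5)/S-.5; vv=v-h+(b+.5)/S-.5
    X=np.stack([(uu-im['cx'])/im['fx']*d,(vv-im['cy'])/im['fy']*d,d,np.ones_like(d)],-1)@im['extrinsics'].T
    m=colf(c)&(np.abs(X[...,2]-z)<tol)
    q=X[m][:,:2]; q=q[np.hypot(*(q-g).T)<.09]
    hull=cv2.convexHull(q.astype(np.float32))[:,0]
    f_=lambda p:np.hypot(*(hull-p[:2]).T)-p[2]
    s=least_squares(f_,[*g,r],loss='soft_l1',f_scale=.0015); s2=least_squares(lambda p:np.hypot(*(hull-p).T)-r,g,loss='soft_l1',f_scale=.0015)
    return len(q),s.x.round(4),s2.x.round(4)
E
python3 - <<'E'
from dc import *
W=lambda c:(c.min(-1)>115)
print('far',disc('side1',(.593,-.302),.0117,.06,W),disc('s5',(.593,-.302),.0117,.06,W))
print('near',disc('side1',(.4135,.2934),.0117,.06,W))
print('held8',disc('s8',(.463,.023),.0853,.06,W)); print('held7',disc('s7',(.463,.023),.130,.06,W))
B=lambda c:(c[...,2]-c[...,0]>40)
for f in ('side1','s5'): print('house',disc(f,(.4655,.0195),.055,.058,B))
E
```

```text
far (1882, array([ 0.5864, -0.2935,  0.0622]), array([ 0.5862, -0.2909])) (1876, array([ 0.5881, -0.2933,  0.0609]), array([ 0.5878, -0.2928]))
near (4904, array([0.4107, 0.2964, 0.0608]), array([0.4106, 0.2968]))
held8 (2721, array([0.4609, 0.0301, 0.0606]), array([0.4607, 0.0304]))
held7 (2781, array([0.4621, 0.0296, 0.0609]), array([0.4619, 0.0301]))
house (3015, array([0.4648, 0.0192, 0.0587]), array([0.4648, 0.0194]))
house (3175, array([0.4655, 0.0201, 0.0593]), array([0.4657, 0.0196]))
```

```bash
python3 -m creep '[[0.008,-0.021,0,0],[0.008,-0.021,0,0],[0,0,0,0],[0,0,0,0]]';python3 - <<'E'
from dc import *
im=snap('side','s9'); st=get_state();print(st['tool_pos'])
W=lambda c:(c.min(-1)>115)
print(disc('s9',(.463,.023),.0853,.06,W),disc('s9',(.463,.023),.0853,.06,W,tol=.004))
B=lambda c:(c[...,2]-c[...,0]>40)
for t in (.004,.006):print('house',disc('side1',(.4655,.0195),.055,.058,B,tol=t))
s=16;u0,v0,u1,v1=303,165,347,200
a=cv2.resize(cv2.cvtColor(im['frame'],cv2.COLOR_RGB2BGR)[v0:v1,u0:u1],None,fx=s,fy=s,interpolation=cv2.INTER_CUBIC)
def dr(p,col): cv2.polylines(a,[((proj(im,p)-[u0,v0]+.5)*s-.5).round().astype(np.int32)],True,col,1)
h=np.array([.4655,.0195]); z=st['tool_pos'][2]-.017
dr(circ(h,.06,z),(0,0,255));dr(circ(h,.06,z+.01),(0,255,0)); dr(circ(h,.012,z+.043),(0,255,0))
cv2.imwrite('pics/ov9.png',a)
E
```

```text
time_s: 11.15
tool_pos: [0.4683, 0.0085, 0.0899]
tcp_rot: [[0.925, 0.0, -0.381], [0.381, 0.0, 0.925], [0.0, -1.0, -0.0]]
contact_force: [0.8, -0.4, -1.6]
opening: 0.363
[0.46812366 0.00865656 0.08985527]
(2663, array([0.4636, 0.019 , 0.0605]), array([0.4635, 0.0194])) (2379, array([0.4635, 0.0189, 0.0603]), array([0.4635, 0.0191]))
house (2823, array([0.4649, 0.0192, 0.0587]), array([0.4648, 0.0194]))
house (3015, array([0.4648, 0.0192, 0.0587]), array([0.4648, 0.0194]))
```

View pics/ov9.png

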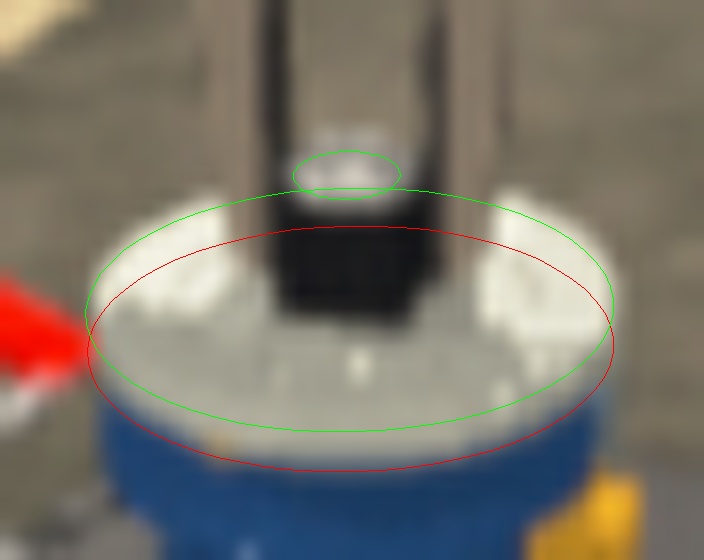

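```bash
python3 -m creep '[[0,0.009,0,0],[0,0,-0.01,0],[0,0,-0.008,0],[0,0,-0.008,0],[0,0,-0.004,0],[0,0,0,0]]'; python3 -m creep '[[0,0,-0.004,0],[0,0,-0.004,0],[0,0,0,0]]';  python3 -m creep '[[0,0,-0.004,0],[0,0,-0.004,0],[0,0,0,0]]'
```

```text
time_s: 11.8
tool_pos: [0.4679, 0.011, 0.0821]
tcp_rot: [[0.925, -0.0, -0.381], [0.381, -0.0, 0.925], [-0.0, -1.0, 0.0]]
contact_force: [-0.3, 0.3, -2.4]
opening: 0.36
time_s: 12.1
tool_pos: [0.4683, 0.011, 0.0803]
tcp_rot: [[0.925, 0.0, -0.381], [0.381, 0.0, 0.925], [0.0, -1.0, -0.0]]
contact_force: [0.5, 0.4, -2.4]
opening: 0.362
time_s: 12.4
tool_pos: [0.4687, 0.0112, 0.0784]
tcp_rot: [[0.925, 0.001, -0.381], [0.381, 0.0, 0.925], [0.001, -1.0, -0.0]]
contact_force: [2.1, 2.2, -1.7]
opening: 0.361
```

It is past the pin tips (underside about 61 mm) with only a small lateral force, so the pins are in the holes. I'll ease towards that force and continue down.

```bash
python3 -m creep '[[0.003,0.003,0,0],[0,0,-0.004,0],[0,0,-0.004,0],[0,0,0,0]]';  python3 -m creep '[[0.001,0.001,-0.004,0],[0,0,-0.004,0],[0,0,0,0]]'
```

```text
time_s: 12.8
tool_pos: [0.4687, 0.0118, 0.0762]
tcp_rot: [[0.924, -0.0, -0.381], [0.381, 0.0, 0.924], [-0.0, -1.0, 0.0]]
contact_force: [0.1, 1.1, -1.5]
opening: 0.361
time_s: 13.1
tool_pos: [0.4687, 0.012, 0.0741]
tcp_rot: [[0.924, -0.001, -0.381], [0.381, -0.0, 0.924], [-0.001, -1.0, 0.0]]
contact_force: [-1.2, 1.0, -0.5]
opening: 0.361
```

```bash
python3 -m creep '[[-0.001,0.002,-0.004,0],[0,0,-0.004,0],[0,0,-0.002,0],[0,0,0,0]]'
```

```text
time_s: 13.5
tool_pos: [0.4686, 0.0124, 0.0719]
tcp_rot: [[0.925, -0.001, -0.381], [0.381, -0.0, 0.925], [-0.001, -1.0, 0.0]]
contact_force: [-3.5, -1.0, 5.4]
opening: 0.361
```

```bash
python3 -m creep '[[0,0,0,0],[0,0,0,0],[0,0,0,0]]' 0.35; python3 -m creep '[[0,0,0.1,0],[0,0,0.16,0],[0,0,0.16,0],[0,0,0.05,0],[0,0,0,0]]'
python3 - <<'E'
from dc import *
im=snap('side','s10'); crop('s10',280,140,370,215,8,'s10c')
q=None
u=[];vv,uu=np.mgrid[176:205,305:348]; d=im['z_map'][vv,uu]
X=np.stack([(uu-im['cx'])/im['fx']*d,(vv-im['cy'])/im['fy']*d,d,np.ones_like(d)],-1)@im['extrinsics'].T
c=im['frame'][vv,uu].astype(int); m=(c.min(-1)>150)&(X[...,2]>.05)&(X[...,2]<.08); p=X[m]; print(m.sum(),np.median(p[:,2])); A=np.c_[p[:,:2]-[.4655,.0195],np.ones(len(p))]; print(np.linalg.lstsq(A,p[:,2],rcond=None)[0])
E
```

```text
time_s: 13.8
tool_pos: [0.4694, 0.0126, 0.0719]
tcp_rot: [[0.925, 0.001, -0.381], [0.381, 0.0, 0.925], [0.001, -1.0, -0.0]]
contact_force: [-0.5, -0.2, -0.0]
opening: 0.595
time_s: 14.3
tool_pos: [0.4704, 0.0126, 0.1911]
tcp_rot: [[0.925, 0.004, -0.381], [0.381, 0.0, 0.925], [0.004, -1.0, -0.001]]
contact_force: [-0.1, 1.0, -0.6]
opening: 0.651
323 0.06664976918124954
[ 0.00362451 -0.01323883  0.06658318]
```

View pics/s10c.png

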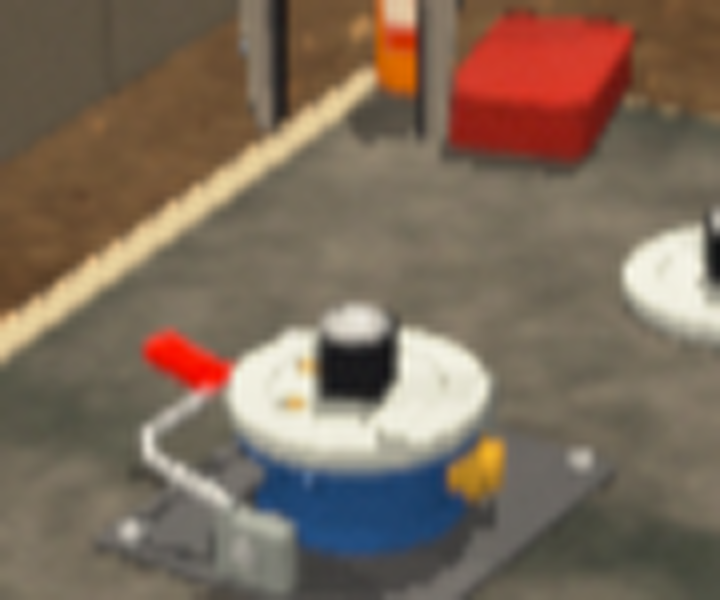

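The cover is flush, with gold pins showing in its holes at (305,366) and (292,403) in the crop, and its top at about 65 mm. The bail is still back. Next I'll pinch the tab.

```bash
python3 -m creep '[[0.05,-0.002,-0.01,0.022],[0.05,-0.002,-0.01,0.022],[0.05,-0.002,-0.01,0.022],[0.05,-0.002,-0.01,0.022],[0.05,-0.002,-0.01,0.022],[0.05,-0.002,-0.01,0.022],[0.05,-0.002,-0.01,0.022],[0.05,-0.002,-0.01,0.022],[0,0,0,0],[0,0,0,0]]' 0.4 10; python3 - <<'E'
from h import *
im=snap('side','s11'); crop('s11',280,140,370,215,8,'s11c'); s=get_state();print(s['tool_pos'],np.degrees(np.arctan2(s['tcp_rot'][1][0],s['tcp_rot'][0][0])),s['opening'])
E
```

```text
time_s: 15.35
tool_pos: [0.5676, 0.0085, 0.1675]
tcp_rot: [[0.078, -0.003, -0.997], [0.997, -0.0, 0.078], [-0.0, -1.0, 0.003]]
contact_force: [-0.6, -0.1, 0.5]
opening: 0.597
[0.56755541 0.00854552 0.16793712] 85.54482599202565 0.6004963429555157
```

View pics/s11c.png

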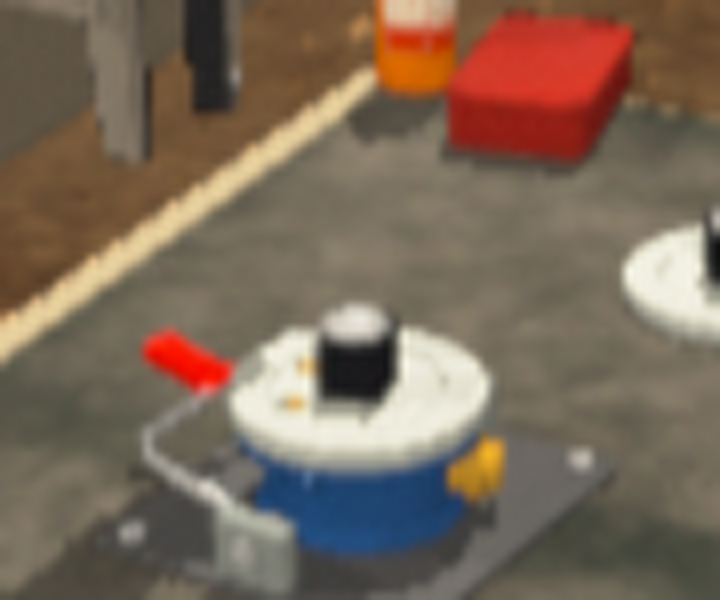

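```bash
python3 -m creep '[[0.012,-0.002,-0.14,0],[0,0,-0.14,0],[0,0,-0.14,0],[0,0,-0.115,0],[0,0,0,0],[0,0,0,0]]'; python3 -m creep '[[0,0,0,0],[0,0,0,0],[0,0,0,0],[0,0,0,0]]' 1 12
```

```text
time_s: 16.0
tool_pos: [0.5713, 0.008, 0.0358]
tcp_rot: [[0.075, -0.001, -0.997], [0.997, -0.0, 0.075], [-0.0, -1.0, 0.001]]
contact_force: [-0.2, -0.0, 0.4]
opening: 0.597
time_s: 16.4
tool_pos: [0.5724, 0.008, 0.0364]
tcp_rot: [[0.074, 0.001, -0.997], [0.997, 0.0, 0.074], [0.0, -1.0, -0.001]]
contact_force: [1.1, 0.4, -0.3]
opening: 0.275
```

```bash
python3 -m creep '[[0,0,0,0],[0,0,0,0]]'; python3 - <<'E'
import numpy as np
r=.111
th=np.radians(np.linspace(17,77,13)); x=r*np.cos(th); z=r*np.sin(th)
print(np.c_[np.diff(x),np.diff(z)].round(5)/.25)
# then cross wire springs out from dome contact; end 98 deg
th=np.radians(np.linspace(77,100,9)); rr=np.interp(np.degrees(th),[77,82,90,98,100],[.111,.113,.115,.114,.1135]); x=rr*np.cos(th); z=rr*np.sin(th)
print(np.c_[np.diff(x),np.diff(z)].round(5)/.25)
E
```

```text
time_s: 16.6
tool_pos: [0.5721, 0.008, 0.0359]
tcp_rot: [[0.074, 0.0, -0.997], [0.997, 0.0, 0.074], [0.0, -1.0, -0.0]]
contact_force: [-0.5, -0.1, 2.1]
opening: 0.218
[[-0.01292  0.03652]
 [-0.01608  0.03524]
 [-0.01908  0.03372]
 [-0.02192  0.03192]
 [-0.02464  0.02988]
 [-0.02716  0.02764]
 [-0.02944  0.02516]
 [-0.03152  0.02248]
 [-0.03336  0.01964]
 [-0.03496  0.01668]
 [-0.03628  0.01356]
 [-0.03732  0.01036]]
[[-0.021    0.009  ]
 [-0.02172  0.00752]
 [-0.02236  0.00516]
 [-0.02276  0.00404]
 [-0.02304  0.00084]
 [-0.02292 -0.00256]
 [-0.02268 -0.00372]
 [-0.02224 -0.0058 ]]
```

```bash
python3 -m creep '[[-0.013,0.001,0.037,0],[-0.016,0.001,0.035,0],[-0.019,0.001,0.034,0],[-0.022,0.002,0.032,0],[-0.025,0.002,0.030,0],[-0.027,0.002,0.028,0],[-0.029,0.002,0.025,0],[-0.032,0.002,0.022,0],[-0.033,0.003,0.020,0],[-0.035,0.003,0.017,0],[-0.036,0.003,0.014,0],[-0.037,0.003,0.010,0]]'; python3 - <<'E'
from h import *
im=snap('side','s12'); crop('s12',280,140,370,215,8,'s12c'); s=get_state();print(s['tool_pos'],s['contact_force'],s['opening'])
E
```

```text
time_s: 17.8
tool_pos: [0.4904, 0.0147, 0.1121]
tcp_rot: [[0.074, 0.001, -0.997], [0.997, 0.001, 0.074], [0.001, -1.0, -0.001]]
contact_force: [2.4, 4.8, 0.9]
opening: 0.219
[0.48882914 0.01474351 0.11219185] [0.78609979 5.50633808 3.06808434] 0.2185196962180293
```

View pics/s12c.png

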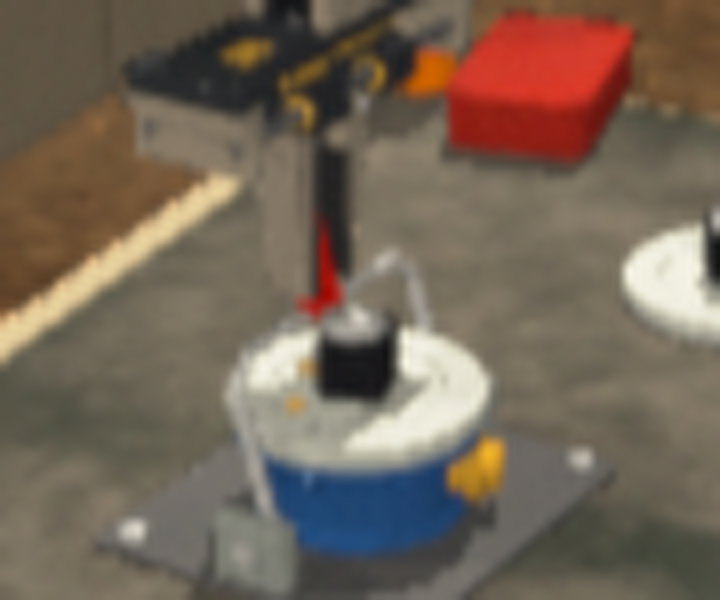

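The tab is held and the bail stands about 78° up, just before the dome. Now over dead centre.

```bash
python3 -m creep '[[-0.021,0.004,0.009,0],[-0.022,0.002,0.0075,0],[-0.0225,0.002,0.005,0],[-0.023,0.002,0.004,0],[-0.023,0.002,0.001,0],[-0.023,0.002,-0.0025,0],[0,0,0,0]]';python3 -m creep '[[-0.023,0.002,-0.004,0],[-0.022,0.002,-0.006,0],[0,0,0,0],[0,0,0,0]]'; python3 - <<'E'
from h import *
im=snap('side','s13'); crop('s13',280,140,370,215,8,'s13c'); s=get_state();print(s['tool_pos'],s['contact_force'],s['opening'])
E
```

```text
time_s: 18.55
tool_pos: [0.4568, 0.0177, 0.118]
tcp_rot: [[0.074, 0.0, -0.997], [0.997, -0.0, 0.074], [-0.0, -1.0, -0.0]]
contact_force: [-0.1, 3.0, 6.0]
opening: 0.216
time_s: 18.95
tool_pos: [0.4466, 0.0187, 0.1155]
tcp_rot: [[0.074, 0.002, -0.997], [0.997, -0.0, 0.074], [-0.0, -1.0, -0.002]]
contact_force: [4.4, 0.7, 5.8]
opening: 0.213
[0.44653468 0.01870702 0.11552965] [4.4256484  0.13232659 4.554245  ] 0.21752602680822788
```

View pics/s13c.png

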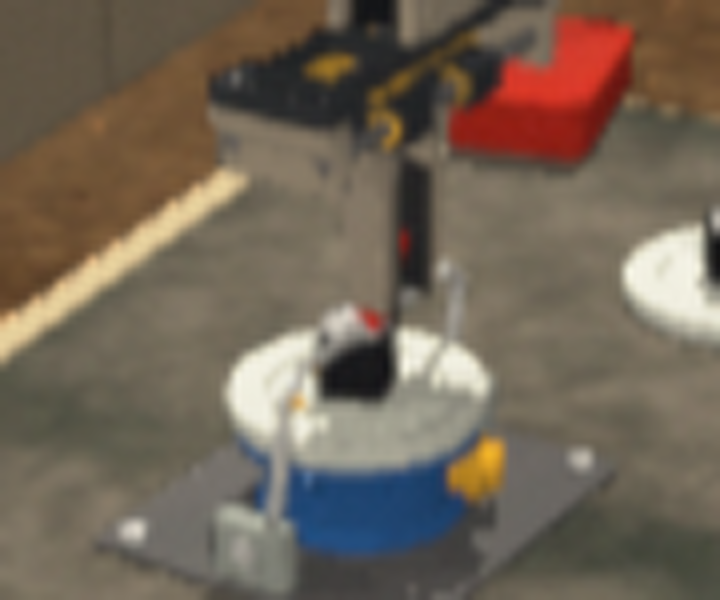

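```bash
python3 -m creep '[[-0.008,0,-0.004,0],[0,0,0,0],[0,0,0,0]]'; python3 -m creep '[[0,0,0,0],[0,0,0,0],[0,0,0,0],[0,0,0.1,0],[0,0,0.16,0],[0,0,0.16,0],[0,0,0.1,0],[0,0,0,0],[0,0,0,0]]' 0.45; python3 - <<'E'
from h import *
im=snap('side','s14'); crop('s14',280,140,370,215,8,'s14c'); s=get_state();print(s['tool_pos'],s['contact_force'],s['opening'])
fr=im['frame'].astype(int); m=(fr[...,0]>130)&(fr[...,1]<60)&(fr[...,2]<60); m[:, :310]=0; m[:,340:]=0; m[:158]=0; m[190:]=0
v,u=np.nonzero(m); pts=np.array([P(im,a,b) for a,b in zip(u,v)]); print(len(u),u.mean(),v.mean(),np.median(pts,0), pts[v.argmin()],pts[v.argmax()])
h=np.array([.4655,.0195,.022]); x=np.array([.997,-.078,0]); y=np.array([.078,.997,0])
for th in (75,90,93,98): 
    t=np.radians(th); r=.108; print(th,[proj(im,h+x*np.cos(t)*k+[0,0,np.sin(t)*k])[0].round(1) for k in (.09,.126)])
E
```

```text
time_s: 19.3
tool_pos: [0.4461, 0.0187, 0.1151]
tcp_rot: [[0.074, 0.005, -0.997], [0.997, -0.0, 0.074], [0.0, -1.0, -0.005]]
contact_force: [7.9, 0.9, 6.7]
opening: 0.216
time_s: 20.2
tool_pos: [0.4434, 0.0187, 0.2436]
tcp_rot: [[0.074, -0.0, -0.997], [0.997, -0.0, 0.074], [-0.0, -1.0, 0.0]]
contact_force: [-0.8, -0.2, 0.6]
opening: 0.548
[0.44298013 0.01868454 0.24290769] [-0.26495058  0.14515083 -0.50836962] 0.5512530187065842
42 327.45238095238096 174.02380952380952 [0.44848629 0.02610416 0.12921975] [0.45011485 0.0252902  0.14720549] [0.45100947 0.03237551 0.10670287]
75 [array([318.9, 175.7]), array([316.5, 166.4])]
90 [array([324.2, 176.4]), array([324. , 167.3])]
93 [array([325.3, 176.7]), array([325.5, 167.8])]
98 [array([327.1, 177.4]), array([328.1, 168.7])]
```

View pics/s14c.png

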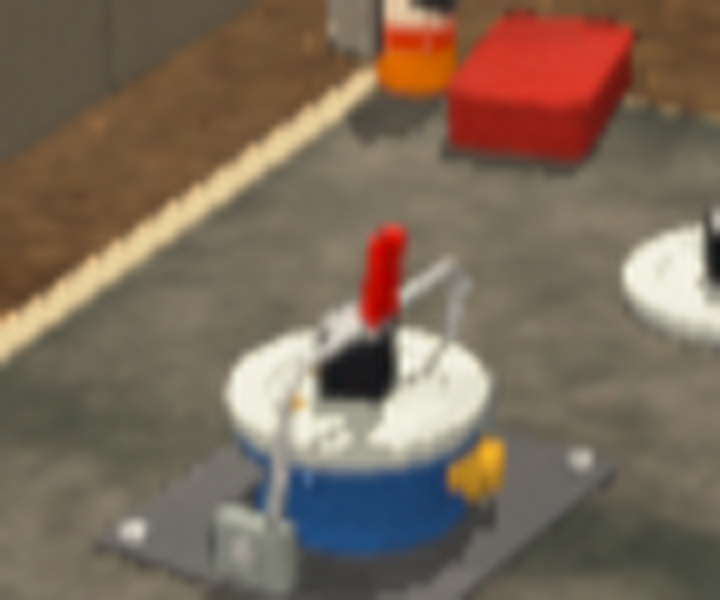

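The tab at (384,275 in the crop) leans past upright and matches the projection for 98°, i.e. the stop. The gripper is clear. One check that it stays put, then I'll hand in.

```bash
python3 -m creep '[[0,0,0,0],[0,0,0,0],[0,0,0,0],[0,0,0,0]]'; python3 - <<'E'
from h import *
im=snap('side','s15'); fr=im['frame'].astype(int); m=(fr[...,0]>130)&(fr[...,1]<60)&(fr[...,2]<60); m[:, :310]=0; m[:,340:]=0; m[:158]=0; m[190:]=0
v,u=np.nonzero(m); print(u.mean(),v.mean()); print(P(im,242,253)); hand_in()
E
```

```text
time_s: 20.65
tool_pos: [0.4438, 0.0188, 0.2436]
tcp_rot: [[0.074, -0.001, -0.997], [0.997, -0.0, 0.074], [-0.0, -1.0, 0.001]]
contact_force: [0.8, -0.3, -0.6]
opening: 0.552
327.45238095238096 174.02380952380952
[0.52486334 0.4231654  0.02003497]
the job is handed in; nothing more can be done
```

The filter housing is closed up and clamped, and I handed the job in at about 20.7 s. No verdict is reported, so this rests on my own checks.

**What I did:**
- I laid the bail back by its tab.
- The housing in the stand is c: its pins measured about 37 mm apart. The far silver cover is the match, with two close holes on one side.
- I lowered that cover over both pins until it touched the flange, then swung the bail over the dome to its stop and let go.

**Last checks:**
- **Cover:** its top sits at about 65 mm, as it should when flush. Both pins showed in its holes before I swung the bail over.
- **Bail:** the tab matches the position for 98°, its stop. It did not move in the picture 0.45 s later. The clamping force on the cover could not be measured directly.
- **Gripper and tape:** the gripper is clear and reads no force. The tape reads within about 6 mm of where it started, which is roughly the depth noise.

**What disagreed:**
- The top camera was blocked by a panel throughout, so everything came from the side view.
- My first fit of the cover's position was about 11 mm off along the line of sight, so I gripped the knob off-centre. Depth readings put the correction at 11 mm and the picture overlay at about 7 mm. I settled between them and let the contact forces guide the last millimetre.

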